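Clip a gated S-hook on the support bar and hang the dipping basket to drain

ROBOT

A 6-joint arm with a two-finger parallel gripper is mounted at the origin on the work surface. World frame = base frame: x ahead of the robot, y to its left, z up, the work surface at z = 0. Lengths are in m, angles in rad, forces in N, time in s.
With the tool pointing down it reaches from about 0.35 to 0.775 m from the base axis. Payload 5.5 kg.
Tool frame: the origin (TCP) lies midway between the tips of the shut fingers; the grasp point (between the pads) lies 19 mm behind it; z points along the fingers, x is the direction in which the jaws open and shut, and the axes are right-handed (so a half turn about z gives the same grasp; the last joint's range is limited). The gripper opens to 85 mm and grips with 20 to 120 N. Pads are 22 mm wide; open, the fingers measure 114 mm over their backs; the gripper's body (76 mm by 85 mm) begins 54 mm behind the grasp point. The pads swing forward as they close: fully open they stand 13 mm farther back than shut.
Start: joints at [-1.4, 0.313, 0.046, 1.304, 0, 1.431], TCP at [0.176, -0.547, 0.211] pointing down, gripper open.
Joint ranges: [-2.76, 2.76], [-0.86, 1.69], [-1.03, 1.26], [-2.2, 2.34], [-1.47, 1.5], [-3.14, 3.14]. Speed limits (rad/s): [2.57, 2.57, 3.14, 3.14, 3.14, 3.14].

INTERFACE

Orientations are given as a unit quaternion [w, x, y, z].
In Python, from workcell import env gives the robot as it stands. The module is installed in compiled form; this text tells all that it offers.
- The arm moves only by the tool apply_moves, never from a script. Its argument "moves" is a list of rows, each a list of 3 entries, a list of its own where there are three numbers: the shift along the tool's x, y, z in cm, then the turn about the tool's z in degrees, then the opening, from 0 (shut) to 1 (fully open). In form: [[[x, y, z], yaw, gripper], ...]. A call has exactly 10 rows; each row is the pose to reach, as a shift and turn from the pose commanded when the call began, along the tool's axes at that moment; what a row does not reach only later rows make up. A row lasts 1/8 s, in which the tool goes at most 62.5 mm and 10.7 degrees, less where a joint would pass 70% of its speed; a pose out of reach is approached as far as the arm can. A call with a gripper value outside its range is refused whole. The fingers move at their own pace and stop on an object; "squeeze" is the grip in N (left out, the last holds). Time passes only in rows, so rows that repeat a pose let the fingers close, or fill a call up. It gives the time, the measured TCP pose, the force and the opening at its end, in the units of the state.
- env.get_state(): the state, without advancing time (a new reading comes with each control period).
- env.read_camera(name): name is "scene" or "top" or "wrist"; returns a dict with "pixels" (400x640x3 uint8, red, green, blue), "fov_y" (degrees; the focal length in pixels is half the picture's height over the tangent of half this angle, whatever the lens; pixels are square), "cx", "cy" (the principal point, pixels), "world_from_camera" (4x4, takes a point from camera to world coordinates); the wrist camera has in their place "hand_eye" (4x4, takes a point from camera to tool coordinates, whose origin is the TCP and whose axes are the tool frame's). Camera axes: x right, y down, z forward; pixel columns grow to the right and rows downward; lengths in m; the calibration is good to about 2 mm. A picture is of the moment at which its call begins: read the wrist's pose just before it. There is no depth.
- env.hand_in(): hands the job in, once; it reports no verdict.
The state is a dict: "clock": time; "joint_pos": joint angles; "qvel": joint speeds; "tau": joint torques, N m; "tcp_pos": TCP position; "orientation": TCP orientation; "wrist_force": force on the tool from outside, world axes, zero at the start; "ft_torque": the same for the moment, N m; "finger_gap": finger opening in m.
Only numpy, scipy, OpenCV 4.12 (cv2) and the standard library are available. Lean on these libraries where they do the work, as an engineer would, in place of code of your own. Each camera call takes 0.05 s, during which the arm holds its last target.

TASK

Take the S-hook out of its block and push it down over the frame's crossbar, above the drip tray, just until the bar is right home in the upper curl and the spring gate has snapped shut under it; let go of it. Then hang the dipping basket by its bail from the hook's lower curl so that it drains over the tray. Go gently: the bar's clamps are only finger-tight and slip at about 18 N, the basket's parts must not tip out, and everything else on the bench stays where it is.

Things in the scene. Friction and masses are not known exactly. Their poses are not given: they have to be found in the camera images.
- hook: S-hook of flat light-alloy bar, 8 mm thick (its y), bar 10 mm deep in its x-z plane, 148 mm tall, x -20 to 20 mm, 90 g. Origin: its lowest point, on the load line; z up. At the start it stands in the block, upper 114 mm free, rocked up to 0.1 rad about its y, lower-curl tip (-x) facing the robot. On the bar it hangs with its y along the bar and -x (tip) towards the robot
- hook_crown (a point): inside top of the hook's upper curl (hook z 138 mm), where the bar bears. Upper curl: downward-open U, 20 mm wide inside (x -10 to 10 mm); its -x leg runs on as the shank, its +x leg is the nose. The stock above this point is 10 mm deep: pinch it there from above across its 8 mm thickness, fingertips kept above this point, as the crossbar comes right below
- hook_cup (a point): where the centre of the bail wire lies when seated in the lower curl (hook x 0, z 13 mm). Lower curl: upward-open U, 20 mm wide inside; shank on its +x side to hook z 34 mm, then slanting across to -x at z 83 mm
- hook_tip (a point): top end of the lower curl's free tip (hook x -15, z 36 mm). The bail's top wire comes in from -x just above it (wire centre 5 to 9 mm higher than this point), goes on to x about -2 mm, then down into the curl
- hook_nose (a point): lower end of the upper curl's free +x leg (hook x 15, z 98 mm). The crossbar comes in from +x under it, above the slanted shank: bar centre at hook (20, 49 to 91), then (15, 60 to 91), then (2, 78 to 98), then up past the gate. Lowering the nose on the bar is a good way to feel its height
- gate (a joint): angle of the spring gate across the mouth of the upper curl (at hook z 107 mm, hinged on the shank leg): 0 shut, about 1.4 rad when the entering bar has folded it up and inwards. Pushing past it takes 4 to 9 N; it springs shut only in the last 1 to 2 mm before the bar bears on the inside top, after which the push rises steeply
- rack: support frame: two upright 12 mm rods, 370 mm tall, at y -210 and +210 mm of its frame, foot plates, and a level crossbar, 12 mm diameter, held in two 34 mm clamp blocks. Origin on the bench midway between the rods; the bar runs along its y straight above the origin. Clamps are set by hand: the bar's centre is 285 to 325 mm above the bench, not measured. Clamps slip at 18 N
- tray: white drip tray, 150 x 170 x 35 mm, on the bench under the crossbar, up to 50 mm along it from the middle, square with the frame; origin at the centre of its underside. 0.9 kg, leave it in place
- basket: stainless wire dipping basket, 66 x 66 x 45 mm, brass fittings in it, rigid bail; 0.18 to 0.36 kg. Origin at the centre of its underside, z up. Bail: inverted U of 6 mm wire in its y-z plane, legs at y -24 and +24 mm (54 mm over the outsides), upright from z 46 to 104 mm. Take both legs from outside, 20 mm or so below the top, hand tilted about 30 degrees to clear the crossbar
- bail_top (a point): centre of the bail's straight top wire (basket z 110 mm), which runs along the basket's y
- holder: black slotted block, 80 x 70 x 42 mm, fixed, in which the hook stands (slot 41 x 10 mm, 34 mm deep, along its x); origin at the centre of its underside
- cell: bolted flow cell, 70 x 60 mm, 70 mm tall, 0.9 kg; origin at the centre of its underside; leave it alone
- bottle: white plastic bottle, 68 mm diameter, 170 mm tall; origin at the centre of its underside; leave it alone
- jar: squat amber jar, 64 mm diameter, 75 mm tall; origin at the centre of its underside; leave it alone

How it is judged:
On the way:
1. the hook hangs on the crossbar, bar home in the upper curl and gate shut, let go, with nothing yet on it (value of joint gate below 0.15 rad and contact force between hook and rack above 0.3 N and contact force between hook and the arm below 0.05 N and contact force between hook and the fingers below 0.05 N and contact force between hook and basket below 0.05 N and height (world z) of hook_crown above 0.275 m and x of hook_crown in the frame of rack between -0.012 and 0.012 m), for 0.3 s.
At the end, for the whole second after the job is handed in: Bar in the upper curl, gate shut (under 0.15 rad); basket hanging by its bail in the lower curl (within 12 mm of its bottom), upright within 0.25 rad, middle over the tray within 40 mm across and 50 mm along the bar, clear above the tray (underside over 45 mm up), at rest (under 0.06 m/s) (value of joint gate below 0.15 rad and contact force between hook and rack above 1.5 N and contact force between basket and hook above 1 N and height (world z) of hook_crown above 0.275 m and x of hook_crown in the frame of rack between -0.012 and 0.012 m and distance between bail_top and hook_cup below 0.012 m and height (world z) of basket above 0.045 m and angle between basket's own z axis and vertical below 0.25 rad and x of basket in the frame of tray between -0.04 and 0.04 m and y of basket in the frame of tray between -0.05 and 0.05 m and linear speed of each of basket, hook below 0.06 m/s); the robot touches nothing.
It fails at once if the frame is loaded or struck with more than 18 N (contact force between any of hook, the arm, the fingers, basket and rack above 18 N).
It fails at once if the basket is tipped more than 0.7 rad (angle between basket's own z axis and vertical above 0.7 rad).
It fails at once if the tray, flow cell, bottle or jar is moved more than 20 mm (distance of any of tray, cell, bottle, jar from where it was at the start of the episode above 0.02 m).
It also fails if it takes over 72 s, if anything falls off the work surface, if the arm or the gripper's body presses on something with over 40 N, if the wrist force passes 120 N, or if a joint passes its speed limit or range.

## Working session

There is one attempt and no reset: what is moved stays moved. The work goes in short steps, Python scripts to look and compute and a tool call to move; the robot and the scene stay as the last step left them, time stands still between calls to the robot, and variables do not carry over. Pictures are saved under pics/ and viewed, and the job is handed in when it is done.

Besides the shell and the picture viewer there is one more tool, called after "Emit:" by a JSON object that holds its "method" and its "body". apply_moves: Moves the arm, as the interface text tells. Its arguments: {"type":"object","properties":{"moves":{"type":"array","items":{"type":"array"}},"squeeze":{"type":"number"}},"required":["moves"]}

```bash
mkdir -p pics && ls && python3 - <<'E'
from workcell import env
import cv2,numpy as np
s=env.get_state()
for k,v in s.items(): print(k,v)
for n in ["scene","top","wrist"]:
    c=env.read_camera(n)
    cv2.imwrite(f"pics/{n}0.png",c["pixels"][:,:,::-1])
    np.savez(f"{n}0.npz",**c)
    print(n,{k:v for k,v in c.items() if k!="pixels"})
E
```

```text
pics
clock 0.0
joint_pos [-1.39959638e+00  3.13990223e-01  4.49573047e-02  1.30363442e+00
  3.08321020e-06  1.43119261e+00]
qvel [-1.33263928e-03 -9.12229158e-04 -1.56065123e-04  2.60798115e-04
 -2.85505499e-03 -9.49282522e-05]
tau [ 6.60742589e-04 -4.80626392e+01  2.98532653e+01  1.93888927e-02
 -2.83114366e-05 -1.19567468e-05]
tcp_pos [ 0.17573968 -0.54688246  0.21000587]
orientation [-6.52077825e-04  8.08029315e-01 -5.89141538e-01 -6.70798082e-04]
wrist_force [ 0.33102705 -0.3979263   0.19287373]
ft_torque [-0.061064    0.01736578  0.00250496]
finger_gap 0.08573321986459914
scene {'fov_y': 44.54047445199475, 'cx': 322.3610832443963, 'cy': 202.70696545811774, 'world_from_camera': array([[ 0.71727064,  0.51074726, -0.47398319,  1.2010459 ],
       [ 0.69647026, -0.50475605,  0.51004951, -0.74152399],
       [ 0.02126051, -0.69595873, -0.71776697,  1.11253666],
       [ 0.        ,  0.        ,  0.        ,  1.        ]])}
top {'fov_y': 52.210812668629536, 'cx': 320.62807278754104, 'cy': 197.29592964750688, 'world_from_camera': array([[-2.01015984e-02, -9.97506128e-01,  6.76568601e-02,
         4.68794132e-01],
       [-9.99797942e-01,  2.00576513e-02, -1.32886313e-03,
         1.08419656e-03],
       [-3.14885894e-05, -6.76699018e-02, -9.97707765e-01,
         1.08769641e+00],
       [ 0.00000000e+00,  0.00000000e+00,  0.00000000e+00,
         1.00000000e+00]])}
wrist {'fov_y': 69.83903754027402, 'cx': 315.6409579332751, 'cy': 198.63346502952857, 'hand_eye': array([[ 9.99999648e-01,  5.39077303e-04,  6.42289578e-04,
         3.20757812e-04],
       [-7.16926032e-04,  9.46929734e-01,  3.21439831e-01,
        -8.33282092e-02],
       [-4.34922183e-04, -3.21440178e-01,  9.46929788e-01,
        -1.60974296e-01],
       [ 0.00000000e+00,  0.00000000e+00,  0.00000000e+00,
         1.00000000e+00]])}
```

View pics/scene0.png

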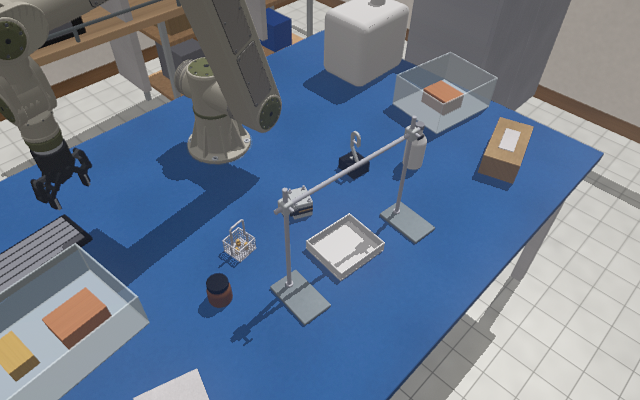

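View pics/top0.png

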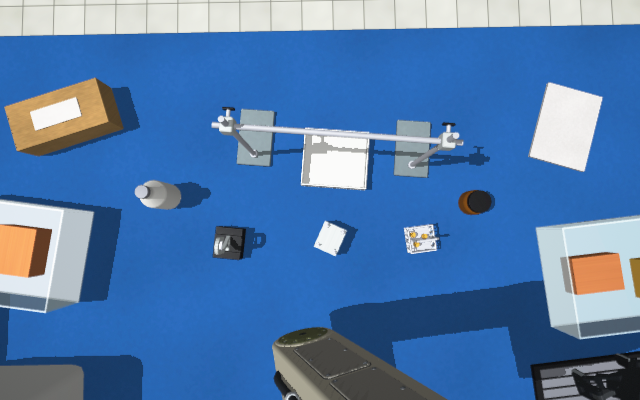

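View pics/wrist0.png

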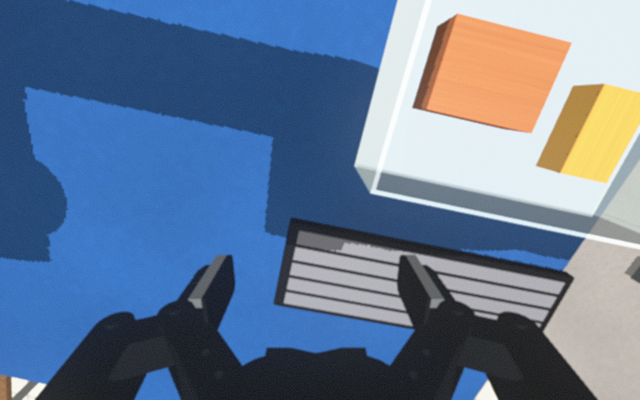

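```bash
cat > h.py <<'E'
import numpy as np, cv2
from scipy.spatial.transform import Rotation as R
def load(n): return dict(np.load(n+".npz"))
def T_of(s):
    q=np.array(s["orientation"]); T=np.eye(4)
    T[:3,:3]=R.from_quat([q[1],q[2],q[3],q[0]]).as_matrix(); T[:3,3]=s["tcp_pos"]; return T
def wfc(c,s=None):
    return c["world_from_camera"] if "world_from_camera" in c else T_of(s)@c["hand_eye"]
def ray(c,uv,s=None):
    f=200/np.tan(np.radians(float(c["fov_y"])/2)); M=wfc(c,s)
    d=M[:3,:3]@np.array([(uv[0]-c["cx"])/f,(uv[1]-c["cy"])/f,1.]); return M[:3,3],d/np.linalg.norm(d)
def onz(c,uv,z,s=None):
    o,d=ray(c,uv,s); return o+d*(z-o[2])/d[2]
def tri(*rs):
    A=sum(np.eye(3)-np.outer(d,d) for o,d in rs); b=sum((np.eye(3)-np.outer(d,d))@o for o,d in rs)
    p=np.linalg.solve(A,b); return p,[np.linalg.norm((np.eye(3)-np.outer(d,d))@(p-o)) for o,d in rs]
def proj(c,p,s=None):
    f=200/np.tan(np.radians(float(c["fov_y"])/2)); M=wfc(c,s)
    q=np.linalg.inv(M)@np.append(p,1); return f*q[0]/q[2]+c["cx"],f*q[1]/q[2]+c["cy"]
def crop(c,u0,v0,u1,v1,k,name):
    im=c["pixels"][v0:v1,u0:u1,::-1]; cv2.imwrite(name,cv2.resize(im,None,fx=k,fy=k,interpolation=cv2.INTER_CUBIC))
E
python3 - <<'E'
from h import *
t=load("top0"); s=load("scene0")
crop(t,200,90,480,270,2.8,"pics/t1.png")
crop(s,210,110,450,330,2.7,"pics/s1.png")
E
```

```text
(no output)
```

View pics/t1.png

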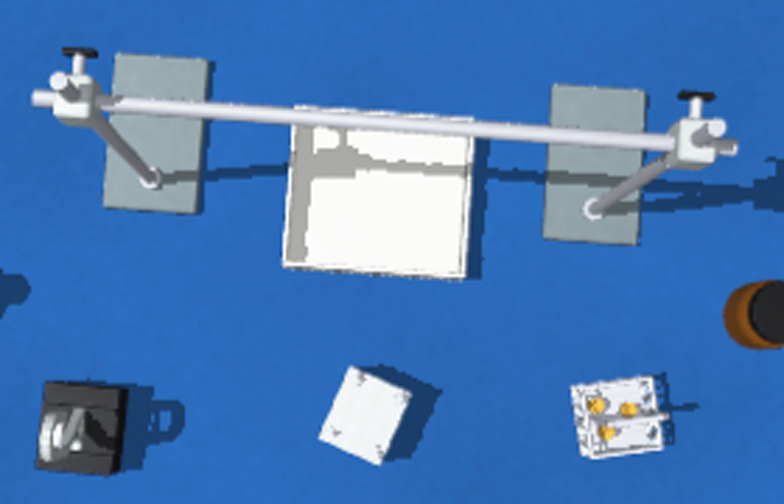

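View pics/s1.png

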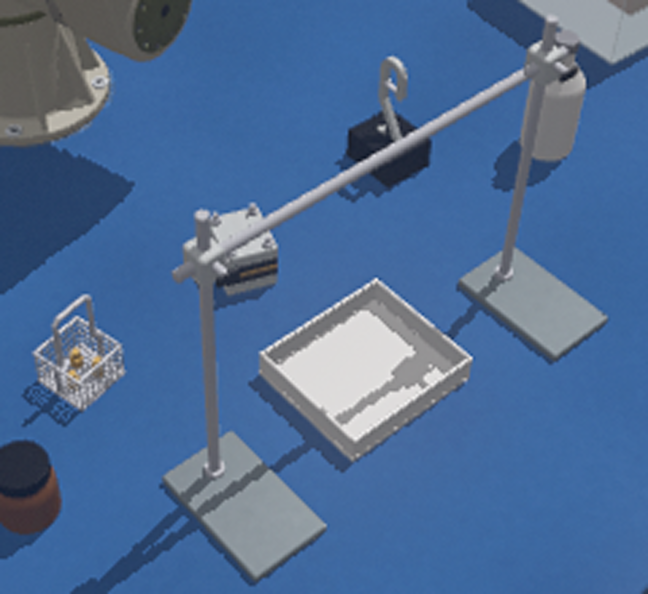

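```bash
python3 - <<'E'
from h import *
np.set_printoptions(precision=4,suppress=True)
t=load("top0"); s=load("scene0")
tp=lambda U,V:(200+U/2.8,90+V/2.8)
sp=lambda U,V:(210+U/2.7,110+V/2.7)
for a,b in [((150,183),(215+291,272)),((593,211),(215,468))]:
    print("rod foot",onz(t,tp(*a),.01),onz(s,sp(*b),.01),tri(ray(t,tp(*a)),ray(s,sp(*b))))
# bar line
def plane(c,a,b):
    o,d1=ray(c,a);_,d2=ray(c,b);n=np.cross(d1,d2);n/=np.linalg.norm(n);return n,n@o
n1,k1=plane(t,tp(105,103),tp(670,142)); n2,k2=plane(s,sp(228,252),sp(527,72))
d=np.cross(n1,n2);d/=np.linalg.norm(d)
for y in(-.1,0,.1):
    p=np.linalg.solve(np.array([n1,n2,[0,1,0]]),[k1,k2,y]);print("bar",p)
print(d)
print("tray top corners",[onz(t,tp(*c),.035) for c in[(294,106),(473,119),(465,277),(284,266)]])
print("holder",[onz(t,tp(*c),.042) for c in[(44,383),(125,385),(120,474),(38,470)]])
print("bail top scene/top", tri(ray(t,tp(585,424)),ray(s,sp(57,312))),tri(ray(t,tp(668,415)),ray(s,sp(88,297))))
print("basket rim",[onz(t,tp(*c),.045) for c in[(572,383),(655,375),(664,450),(585,458)]])
print("hook top", tri(ray(t,tp(50,440)),ray(s,sp(395,60))))
E
```

```text
rod foot [0.6575 0.1761 0.01  ] [0.6613 0.183  0.01  ] (array([0.6599, 0.1785, 0.0115]), [np.float64(0.0037196438362347545), np.float64(0.0037196438362348113)])
rod foot [ 0.6222 -0.2445  0.01  ] [ 0.6224 -0.2392  0.01  ] (array([ 0.623 , -0.2423,  0.0139]), [np.float64(0.0019726547435393814), np.float64(0.001972654743539478)])
bar [ 0.6377 -0.1     0.3117]
bar [0.6463 0.     0.3133]
bar [0.6549 0.1    0.3149]
[-0.0861 -0.9962 -0.0163]
tray top corners [array([0.723 , 0.0369, 0.035 ]), array([ 0.7073, -0.1299,  0.035 ]), array([ 0.5595, -0.1184,  0.035 ]), array([0.5731, 0.0488, 0.035 ])]
holder [array([0.4696, 0.2693, 0.042 ]), array([0.4663, 0.1954, 0.042 ]), array([0.3858, 0.2005, 0.042 ]), array([0.3909, 0.2749, 0.042 ])]
bail top scene/top (array([ 0.4089, -0.234 ,  0.0669]), [np.float64(0.021534271744021043), np.float64(0.021534271744021137)]) (array([ 0.4439, -0.2587,  0.1444]), [np.float64(0.015075894600249863), np.float64(0.015075894600249936)])
basket rim [array([ 0.4599, -0.2119,  0.045 ]), array([ 0.4657, -0.2877,  0.045 ]), array([ 0.3977, -0.2932,  0.045 ]), array([ 0.3919, -0.2214,  0.045 ])]
hook top (array([0.4253, 0.2376, 0.155 ]), [np.float64(0.002866908638854567), np.float64(0.002866908638854253)])
```

Emit:
{"method": "apply_moves", "body": {"moves": [[[-43.7,-42.8,-23],-107,1],[[-43.7,-42.8,-23],-107,1],[[-43.7,-42.8,-23],-107,1],[[-43.7,-42.8,-23],-107,1],[[-43.7,-42.8,-23],-107,1],[[-43.7,-42.8,-23],-107,1],[[-43.7,-42.8,-23],-107,1],[[-43.7,-42.8,-23],-107,1],[[-43.7,-42.8,-23],-107,1],[[-43.7,-42.8,-23],-107,1]]}}

```text
clock: 1.4
tcp_pos: [0.4382, -0.0225, 0.4315]
orientation: [0.0, 0.953, 0.302, 0.0]
wrist_force: [1.7, -1.7, -0.7]
finger_gap: 0.0852
```

Emit:
{"method": "apply_moves", "body": {"moves": [[[49,34.6,-2],-51,1],[[49,34.6,-2],-51,1],[[49,34.6,-2],-51,1],[[49,34.6,-2],-51,1],[[49,34.6,-2],-51,1],[[49,34.6,-2],-51,1],[[49,34.6,-2],-51,1],[[49,34.6,-2],-51,1],[[49,34.6,-2],-51,1],[[49,34.6,-2],-51,1]]}}

```text
clock: 2.65
tcp_pos: [0.6863, -0.0192, 0.4208]
orientation: [0.014, 0.732, 0.681, 0.013]
wrist_force: [-0.4, 0.4, 0.5]
finger_gap: 0.0851
```

```bash
python3 - <<'E'
from workcell import env
from h import *
np.set_printoptions(precision=4,suppress=True)
s=env.get_state()
print(s["clock"],s["joint_pos"],s["tcp_pos"],s["orientation"]);print(T_of(s))
E
```

```text
2.65 [-0.1461  0.7212  1.2635  2.0754  0.0028 -0.0731] [ 0.6863 -0.0192  0.4208] [0.0138 0.7323 0.6807 0.0129]
[[ 0.0729  0.9966  0.0377  0.6863]
 [ 0.9973 -0.0728 -0.0027 -0.0192]
 [ 0.      0.0378 -0.9993  0.4208]
 [ 0.      0.      0.      1.    ]]
```

Emit:
{"method": "apply_moves", "body": {"moves": [[[0,50,0],0,1],[[0,50,0],0,1],[[0,50,0],0,1],[[0,50,0],0,1],[[0,50,0],0,1],[[0,50,0],0,1],[[0,50,0],0,1],[[0,50,0],0,1],[[0,50,0],0,1],[[0,0,0],0,1]]}}

```text
clock: 3.9
tcp_pos: [0.7833, -0.0325, 0.3002]
orientation: [0.013, 0.733, 0.681, 0.012]
wrist_force: [-0.2, -0.2, -0.3]
finger_gap: 0.0859
```

```bash
python3 - <<'E'
from workcell import env
from h import *
np.set_printoptions(precision=4,suppress=True)
s=env.get_state()
print(s["clock"],s["joint_pos"],s["tcp_pos"],s["orientation"]);print(T_of(s))
E
```

```text
3.9 [-0.145   0.8876  1.2592  1.907   0.0033 -0.0714] [ 0.7833 -0.0325  0.3002] [0.0128 0.7325 0.6805 0.0124]
[[ 0.0735  0.9967  0.0356  0.7833]
 [ 0.9973 -0.0735 -0.0019 -0.0325]
 [ 0.0007  0.0356 -0.9994  0.3002]
 [ 0.      0.      0.      1.    ]]
```

Emit:
{"method": "apply_moves", "body": {"moves": [[[0,0,-6],0,1],[[0,-3,-11],0,1],[[0,-8,-15],0,1],[[0,-13,-15],0,1],[[0,-18,-15],0,1],[[0,-23,-15],0,1],[[0,-23,-15],0,1],[[0,-23,-15],0,1],[[0,-23,-15],0,1],[[0,-23,-15],0,1]]}}

```text
clock: 5.15
tcp_pos: [0.5495, -0.0153, 0.4463]
orientation: [0.017, 0.732, 0.681, 0.016]
wrist_force: [-0.7, -0.2, 0.2]
finger_gap: 0.0853
```

```bash
python3 - <<'E'
from workcell import env
from h import *
np.set_printoptions(precision=4,suppress=True)
s=env.get_state()
print(s["clock"],s["joint_pos"],s["tcp_pos"],s["orientation"]);print(T_of(s))
E
```

```text
5.15 [-0.1767  0.2904  0.5978  1.8311  0.0049 -0.1033] [ 0.5495 -0.0153  0.4463] [0.0173 0.7323 0.6805 0.0161]
[[ 0.0732  0.9962  0.0472  0.5495]
 [ 0.9973 -0.0731 -0.0034 -0.0153]
 [ 0.      0.0474 -0.9989  0.4463]
 [ 0.      0.      0.      1.    ]]
```

```bash
cat > kin.py <<'E'
import numpy as np
from scipy.optimize import least_squares
J=[[-1.3996,.3140,.0450,1.3036],[-.1461,.7212,1.2635,2.0754],[-.145,.8876,1.2592,1.907],[-.1767,.2904,.5978,1.8311]]
P=[[.1757,-.5469,.2100],[.6863,-.0192,.4208],[.7833,-.0325,.3002],[.5495,-.0153,.4463]]
def fk(p,j):
    z0,L1,L2,phi,L3,off=p
    r=L1*np.sin(j[1])+L2*np.sin(j[1]-j[2]+phi)+L3*np.cos(j[1]-j[2]+j[3]); z=z0+L1*np.cos(j[1])+L2*np.cos(j[1]-j[2]+phi)-L3*np.sin(j[1]-j[2]+j[3])
    c,s=np.cos(j[0]),np.sin(j[0]); return np.array([c*r-s*off,s*r+c*off,z])
def res(p): return np.concatenate([fk(p,j)-np.array(q) for j,q in zip(J,P)])
best=None
rng=np.random.default_rng(0)
for _ in range(60):
    x0=[.25,.4,.35,rng.uniform(0,2.5),.25,.08]*np.array([1]*6); x0=np.array(x0)*np.append(rng.uniform(.6,1.4,3),[1,1,1])
    s=least_squares(res,x0,bounds=([.0,.1,.1,-1,.05,-.3],[.5,.7,.7,3.2,.5,.3]))
    if best is None or s.cost<best.cost: best=s
p=best.x
if __name__=="__main__":
    print(p,best.cost,np.abs(best.fun).max())
E
python3 kin.py
```

```text
[0.23240049 0.51846425 0.41325071 1.43605541 0.46019632 0.0808575 ] 6.43674775925991e-07 0.0008833905433930644
```

Emit:
{"method": "apply_moves", "body": {"moves": [[[0,200,-45],0,1],[[0,200,-45],0,1],[[0,200,-45],0,1],[[0,200,-45],0,1],[[0,200,-45],0,1],[[0,200,-45],0,1],[[0,200,-45],0,1],[[0,200,-45],0,1],[[0,200,-45],0,1],[[0,200,-45],0,1]]}}

```text
clock: 6.4
tcp_pos: [0.7475, -0.0392, 0.3875]
orientation: [0.038, 0.732, 0.68, 0.034]
wrist_force: [0.9, 0.2, -0.3]
finger_gap: 0.0854
```

```bash
cat > st.py <<'E'
from workcell import env
from h import *
np.set_printoptions(precision=4,suppress=True)
s=env.get_state()
print(s["clock"],s["joint_pos"],s["tcp_pos"],s["finger_gap"],s["wrist_force"]);print(T_of(s)[:3,:3])
E
python3 st.py
```

```text
6.4 [-0.163   0.7737  1.2648  1.9604  0.0082 -0.0895] [ 0.7475 -0.0392  0.3875] 0.0853514896240462 [ 0.8871  0.1964 -0.2759]
[[ 0.0731  0.9922  0.1013]
 [ 0.9973 -0.0727 -0.0083]
 [-0.0009  0.1017 -0.9948]]
```

Emit:
{"method": "apply_moves", "body": {"moves": [[[0,200,-30],0,1],[[0,200,-30],0,1],[[0,200,-30],0,1],[[0,200,-30],0,1],[[0,200,-30],0,1],[[0,200,-30],0,1],[[0,200,-30],0,1],[[0,200,-30],0,1],[[0,200,-30],0,1],[[0,200,-30],0,1]]}}

```text
clock: 7.65
tcp_pos: [0.8842, -0.0552, 0.2441]
orientation: [0.064, 0.73, 0.678, 0.057]
wrist_force: [0.5, -0.7, 0.2]
finger_gap: 0.0855
```

```bash
python3 st.py
```

```text
7.65 [-0.1571  0.9697  1.2638  1.6938  0.0119 -0.0829] [ 0.8842 -0.0552  0.2441] 0.08547656908978762 [ 0.4672 -0.7163  0.1986]
[[ 0.0734  0.9827  0.1701]
 [ 0.9973 -0.0719 -0.0149]
 [-0.0024  0.1707 -0.9853]]
```

```bash
cat >> kin.py <<'E'
J+= [[-.163,.7737,1.2648,1.9604],[-.1571,.9697,1.2638,1.6938]]; P+=[[.7475,-.0392,.3875],[.8842,-.0552,.2441]]
s=least_squares(res,p); p=s.x
lo=[-.86,-1.03,-2.2]; hi=[1.69,1.26,2.34]
def ik(x,y,z,tilt):
    z0,L1,L2,phi,L3,off=p
    r=np.sqrt(x*x+y*y-off*off); rw=r-L3*np.sin(tilt); zw=z+L3*np.cos(tilt)-z0
    d2=rw*rw+zw*zw; c=(d2-L1*L1-L2*L2)/(2*L1*L2)
    if abs(c)>1: return None
    out=[]
    for sg in(1,-1):
        b=sg*np.arccos(c); a=np.arctan2(rw,zw)-np.arctan2(L2*np.sin(b),L1+L2*np.cos(b))
        j2=a; j3=phi-b; j4=np.pi/2-tilt-j2+j3; out.append([j2,j3,j4])
    return [np.round(o,3) for o in out if all(l<=v<=h for l,v,h in zip(lo,o,hi))]
if __name__=="__main__":
    print(p,np.abs(s.fun).max())
    for t in(0,.17,.3,.4,.5,.6):
        print(t,"hook",ik(.428,.235,.16,t),"hookup",ik(.428,.235,.3,t),"bask",ik(.429,-.2535,.07,t),"hang",ik(.64,-.04,.19,t),"hookhang",ik(.64,-.04,.40,t))
E
python3 kin.py
```

```text
[0.23240049 0.51846425 0.41325071 1.43605541 0.46019632 0.0808575 ] 6.43674775925991e-07 0.0008833905433930644
[0.2338895  0.51841595 0.41325141 1.43591129 0.46168917 0.08164503] 0.0021471735012345977
0 hook [array([ 0.169, -0.269,  1.133])] hookup [array([0.132, 0.031, 1.47 ])] bask [array([ 0.257, -0.393,  0.921])] hang [array([0.45 , 0.197, 1.317])] hookhang [array([0.537, 0.859, 1.893])]
0.17 hook [array([ 0.026, -0.447,  0.928])] hookup [array([-0.019, -0.147,  1.273])] bask [array([ 0.127, -0.578,  0.696])] hang [array([ 0.3  , -0.04 ,  1.061])] hookhang [array([0.325, 0.51 , 1.586])]
0.3 hook [array([-0.078, -0.583,  0.765])] hookup [array([-0.132, -0.283,  1.12 ])] bask [array([ 0.037, -0.72 ,  0.514])] hang [array([ 0.197, -0.21 ,  0.863])] hookhang [array([0.191, 0.295, 1.376])]
0.4 hook [array([-0.153, -0.688,  0.636])] hookup [array([-0.217, -0.388,  1.   ])] bask [array([-0.023, -0.829,  0.365])] hang [array([ 0.126, -0.337,  0.708])] hookhang [array([0.096, 0.145, 1.219])]
0.5 hook [array([-0.223, -0.793,  0.501])] hookup [array([-0.299, -0.492,  0.877])] bask [array([-0.073, -0.938,  0.205])] hang [array([ 0.062, -0.46 ,  0.548])] hookhang [array([0.009, 0.003, 1.064])]
0.6 hook [array([-0.286, -0.899,  0.358])] hookup [array([-0.377, -0.597,  0.752])] bask [] hang [array([ 0.008, -0.581,  0.382])] hookhang [array([-0.071, -0.133,  0.909])]
```

Emit:
{"method": "apply_moves", "body": {"moves": [[[0,200,-75],0,1],[[0,200,-75],0,1],[[0,200,-75],0,1],[[0,200,-75],0,1],[[0,200,-75],0,1],[[0,200,-75],0,1],[[0,200,-75],0,1],[[0,200,-75],0,1],[[0,200,-75],0,1],[[0,200,-75],0,1]]}}

```text
clock: 8.9
tcp_pos: [0.9147, -0.061, 0.2544]
orientation: [0.091, 0.727, 0.676, 0.081]
wrist_force: [-0.4, 0.3, 0.6]
finger_gap: 0.0855
```

```bash
python3 st.py
```

```text
8.9 [-0.1598  0.9654  1.2638  1.6251  0.0167 -0.0844] [ 0.9147 -0.061   0.2544] 0.08553491476980098 [-0.4147  0.2945  0.6428]
[[ 0.0738  0.9677  0.2412]
 [ 0.9973 -0.0706 -0.022 ]
 [-0.0042  0.2422 -0.9702]]
```

Emit:
{"method": "apply_moves", "body": {"moves": [[[0,200,-60],0,1],[[0,200,-60],0,1],[[0,200,-60],0,1],[[0,200,-60],0,1],[[0,200,-60],0,1],[[0,200,-60],0,1],[[0,200,-60],0,1],[[0,200,-60],0,1],[[0,200,-60],0,1],[[0,200,-60],0,1]]}}

```text
clock: 10.15
tcp_pos: [0.9455, -0.0651, 0.2675]
orientation: [0.119, 0.723, 0.672, 0.106]
wrist_force: [-1.0, 0.1, -0.4]
finger_gap: 0.0857
```

Emit:
{"method": "apply_moves", "body": {"moves": [[[0,200,-45],0,1],[[0,200,-45],0,1],[[0,200,-45],0,1],[[0,200,-45],0,1],[[0,200,-45],0,1],[[0,200,-45],0,1],[[0,200,-45],0,1],[[0,200,-45],0,1],[[0,200,-45],0,1],[[0,200,-45],0,1]]}}

```text
clock: 11.4
tcp_pos: [0.976, -0.0682, 0.2831]
orientation: [0.147, 0.718, 0.667, 0.131]
wrist_force: [-0.7, 0.3, -0.7]
finger_gap: 0.0853
```

```bash
python3 st.py
```

```text
11.4 [-0.1599  0.9567  1.2638  1.4835  0.0251 -0.0813] [ 0.976  -0.0682  0.2831] 0.0852919036584884 [-0.6681  0.3297 -0.7054]
[[ 0.0751  0.9206  0.3832]
 [ 0.9971 -0.0662 -0.0363]
 [-0.0081  0.3848 -0.9229]]
```

Emit:
{"method": "apply_moves", "body": {"moves": [[[0,200,-30],0,1],[[0,200,-30],0,1],[[0,200,-30],0,1],[[0,200,-30],0,1],[[0,200,-30],0,1],[[0,200,-30],0,1],[[0,200,-30],0,1],[[0,200,-30],0,1],[[0,200,-30],0,1],[[0,200,-30],0,1]]}}

```text
clock: 12.65
tcp_pos: [1.0061, -0.0708, 0.3007]
orientation: [0.175, 0.712, 0.662, 0.155]
wrist_force: [0.3, -0.6, 0.5]
finger_gap: 0.0851
```

```bash
python3 st.py
```

```text
12.65 [-0.1588  0.9532  1.2638  1.4108  0.0288 -0.0784] [ 1.0061 -0.0708  0.3007] 0.08514238745458243 [ 0.3378 -0.5658  0.4951]
[[ 0.0759  0.8887  0.4521]
 [ 0.9971 -0.0631 -0.0433]
 [-0.0099  0.4541 -0.8909]]
```

```bash
cat >> h.py <<'E'
def shift(s,*targets):
    T=T_of(s)
    for t in targets: print(np.round(t,4),"->tool cm",np.round(T[:3,:3].T@(np.array(t)-T[:3,3])*100,1), "dist mm",round(np.linalg.norm(np.array(t)-T[:3,3])*1000))
E
python3 - <<'E'
from workcell import env
from h import *
s=env.get_state(); shift(s,(.9,-.02,.42),(.75,.06,.49),(.62,.13,.47),(.52,.18,.42),(.41,.232,.26))
E
```

```text
[ 0.9  -0.02  0.42] ->tool cm [  4.1  -4.3 -15.6] dist mm 168
[0.75 0.06 0.49] ->tool cm [ 10.9 -15.  -29. ] dist mm 344
[0.62 0.13 0.47] ->tool cm [ 16.9 -27.9 -33.4] dist mm 467
[0.52 0.18 0.42] ->tool cm [ 21.2 -39.4 -33.7] dist mm 560
[0.41  0.232 0.26 ] ->tool cm [ 25.7 -56.7 -24.6] dist mm 670
```

Emit:
{"method": "apply_moves", "body": {"moves": [[[1.4,-1.4,-5.2],0,1],[[2.7,-2.9,-10.4],0,1],[[4.1,-4.3,-15.6],0,1],[[6.4,-7.9,-20],0,1],[[8.7,-11.4,-24.5],0,1],[[10.9,-15,-29],0,1],[[12.9,-19.3,-30.5],0,1],[[14.9,-23.6,-32],0,1],[[16.9,-27.9,-33.4],0,1],[[19,-33.7,-33.6],0,1]]}}

```text
clock: 13.9
tcp_pos: [0.5684, 0.1551, 0.4468]
orientation: [0.176, 0.712, 0.661, 0.157]
wrist_force: [-0.4, 0.2, 0.7]
finger_gap: 0.0854
```

```bash
python3 st.py; python3 - <<'E'
from workcell import env
from h import *
s=env.get_state(); shift(s,(.52,.18,.42),(.41,.232,.26),(.405,.235,.23))
E
```

```text
13.9 [ 0.2033 -0.0268  0.0985  1.2382 -0.1341  0.2464] [0.5684 0.1551 0.4468] 0.08543784371212428 [-0.4237  0.1761  0.7145]
[[ 0.0764  0.8867  0.456 ]
 [ 0.997  -0.064  -0.0425]
 [-0.0085  0.4579 -0.889 ]]
[0.52 0.18 0.42] ->tool cm [ 2.1 -5.7  0.1] dist mm 61
[0.41  0.232 0.26 ] ->tool cm [  6.6 -23.1   9.1] dist mm 257
[0.405 0.235 0.23 ] ->tool cm [  6.9 -24.9  11.5] dist mm 283
```

Emit:
{"method": "apply_moves", "body": {"moves": [[[2.1,-5.7,0.1],0,0.4],[[3.3,-10.5,2.5],0,0.4],[[4.5,-15.3,5],0,0.4],[[5.7,-20.1,7.5],0,0.4],[[6.9,-24.9,11.5],0,0.4],[[6.9,-24.9,11.5],0,0.4],[[6.9,-24.9,11.5],0,0.4],[[6.9,-24.9,11.5],0,0.4],[[6.9,-24.9,11.5],0,0.4],[[6.9,-24.9,11.5],0,0.4]]}}

```text
clock: 15.15
tcp_pos: [0.4061, 0.2342, 0.2302]
orientation: [0.175, 0.713, 0.661, 0.156]
wrist_force: [0.4, -0.0, 0.5]
finger_gap: 0.0343
```

```bash
cat > cap.py <<'E'
import sys
from workcell import env
from h import *
import pickle
tag=sys.argv[1]
np.set_printoptions(precision=4,suppress=True)
for n in sys.argv[2:]:
    s=env.get_state(); c=env.read_camera(n)
    pickle.dump((c,s),open(f"{n}_{tag}.pkl","wb")); cv2.imwrite(f"pics/{n}_{tag}.png",c["pixels"][:,:,::-1])
print(s["clock"],s["tcp_pos"],s["joint_pos"]);print(T_of(s)[:3,:3])
E
python3 cap.py 1 wrist
```

```text
15.15 [0.4061 0.2342 0.2302] [ 0.536  -0.204  -0.5721  0.8104 -0.2718  0.5563]
[[ 0.0767  0.8879  0.4537]
 [ 0.997  -0.0643 -0.0428]
 [-0.0088  0.4556 -0.8901]]
```

View pics/wrist_1.png

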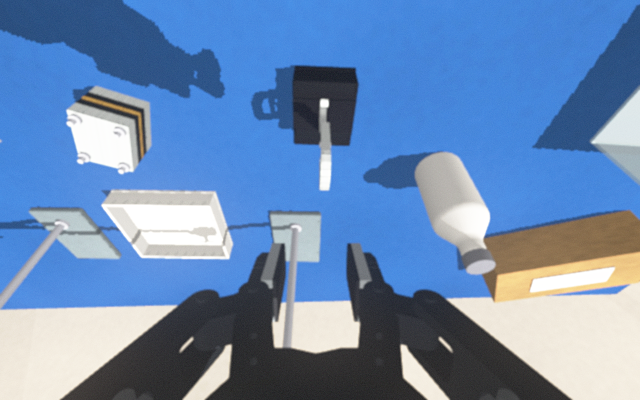

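```bash
python3 - <<'E'
from h import *
import pickle
c,s=pickle.load(open("wrist_1.pkl","rb"))
crop(c,270,50,380,200,5,"pics/w1c.png")
g=c["pixels"].astype(int)
for v in range(95,192,6):
    r=g[v,290:360]; print(v,[290+i for i in np.where((r.min(1)>150))[0]][:1],[290+i for i in np.where((r.min(1)>150))[0]][-1:])
E
```

```text
95 [] []
101 [np.int64(320)] [np.int64(328)]
107 [np.int64(320)] [np.int64(327)]
113 [np.int64(320)] [np.int64(325)]
119 [np.int64(321)] [np.int64(324)]
125 [np.int64(322)] [np.int64(328)]
131 [np.int64(322)] [np.int64(328)]
137 [np.int64(322)] [np.int64(329)]
143 [np.int64(320)] [np.int64(330)]
149 [np.int64(322)] [np.int64(329)]
155 [np.int64(321)] [np.int64(330)]
161 [np.int64(320)] [np.int64(330)]
167 [np.int64(320)] [np.int64(330)]
173 [np.int64(320)] [np.int64(330)]
179 [np.int64(320)] [np.int64(330)]
185 [np.int64(319)] [np.int64(329)]
191 [] []
```

View pics/w1c.png

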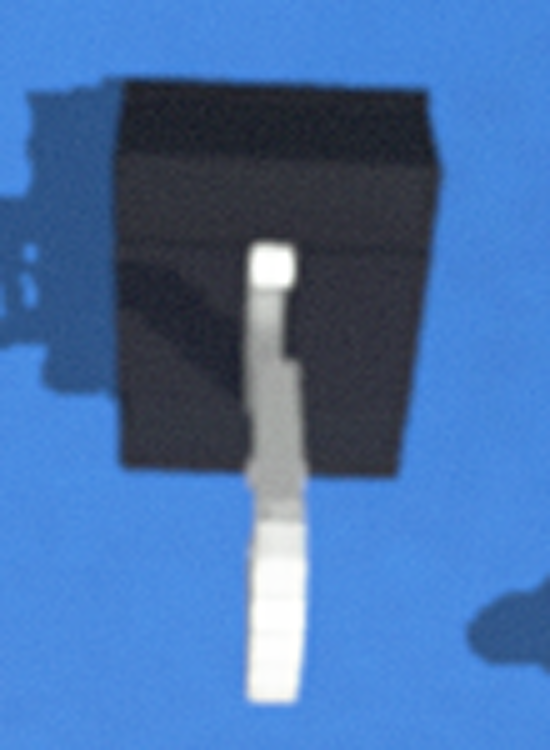

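```bash
python3 - <<'E'
from h import *
import pickle
from scipy.optimize import brentq
np.set_printoptions(precision=4,suppress=True)
c,s=pickle.load(open("wrist_1.pkl","rb"))
print("tip",onz(c,(324.4,103),.044,s))
for u,z in [(325,.15)]:
  for v in (165,180): print("crown y", onz(c,(u,v),z,s))
o,d=ray(c,(325,190.3),s); print(o,d)
# tangent: distance of (cx,.136) to ray in xz =.020, center below the ray
n=np.array([-d[2],d[0]]); n/=np.linalg.norm(n); n=n if n[1]>0 else -n
cx=brentq(lambda x: n@(np.array([o[0],o[2]])-np.array([x,.136]))-.020,.3,.6); print("centre x",cx)
print("holder front/back edge top", onz(c,(294,146),.042,s),onz(c,(346,146),.042,s), onz(c,(293.5,82),.042,s),onz(c,(357,85),.042,s))
sc=load("scene0"); crop(sc,335,120,375,180,10,"pics/s_hook.png")
E
```

```text
tip [0.4105 0.2416 0.044 ]
crown y [0.4104 0.2409 0.15  ]
crown y [0.4272 0.24   0.15  ]
[0.2591 0.2463 0.3355] [ 0.6973 -0.0269 -0.7162]
centre x 0.4253919768975302
holder front/back edge top [0.4658 0.201  0.042 ] [0.4702 0.2652 0.042 ] [0.386  0.2109 0.042 ] [0.394  0.2766 0.042 ]
```

View pics/s_hook.png

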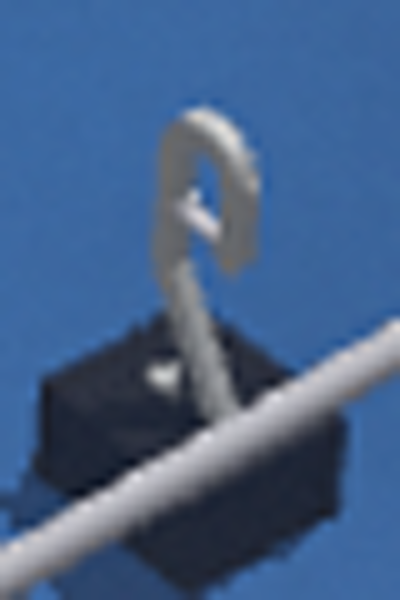

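```bash
python3 - <<'E'
from workcell import env
from h import *
s=env.get_state(); shift(s,(.421,.240,.19),(.4225,.240,.147))
E
```

```text
[0.421 0.24  0.19 ] ->tool cm [ 0.7 -0.5  4.2] dist mm 43
[0.4225 0.24   0.147 ] ->tool cm [ 0.8 -2.3  8.1] dist mm 85
```

Emit:
{"method": "apply_moves", "body": {"moves": [[[0.7,-0.5,4.2],0,0.4],[[0.7,-1.2,6],0,0.4],[[0.8,-1.8,7.2],0,0.4],[[0.8,-2.3,8.1],0,0.4],[[0.8,-2.3,8.1],0,0.3],[[0.8,-2.3,8.1],0,0.15],[[0.8,-2.3,8.1],0,0.0],[[0.8,-2.3,8.1],0,0],[[0.8,-2.3,8.1],0,0],[[0.8,-2.3,8.1],0,0]], "squeeze": 70}}

```text
clock: 16.45
tcp_pos: [0.4219, 0.24, 0.1463]
orientation: [0.175, 0.712, 0.662, 0.155]
wrist_force: [-0.2, -0.6, 0.3]
finger_gap: 0.0001
```

```bash
python3 st.py;python3 cap.py 2 wrist scene; python3 - <<'E'
from h import *
import pickle
c,s=pickle.load(open("scene_2.pkl","rb"))
crop(c,315,90,415,170,7,"pics/s2c.png")
E
```

```text
16.45 [ 0.5274 -0.1069 -0.7114  0.5735 -0.2682  0.5474] [0.4219 0.24   0.1463] 6.563940589468533e-05 [-0.2416 -0.5736  0.3424]
[[ 0.0759  0.8886  0.4523]
 [ 0.9971 -0.0632 -0.0432]
 [-0.0098  0.4542 -0.8908]]
16.5 [0.4218 0.24   0.1463] [ 0.5274 -0.1068 -0.7114  0.5735 -0.2681  0.5473]
[[ 0.0758  0.8887  0.4522]
 [ 0.9971 -0.0631 -0.0432]
 [-0.0099  0.4542 -0.8909]]
```

View pics/s2c.png

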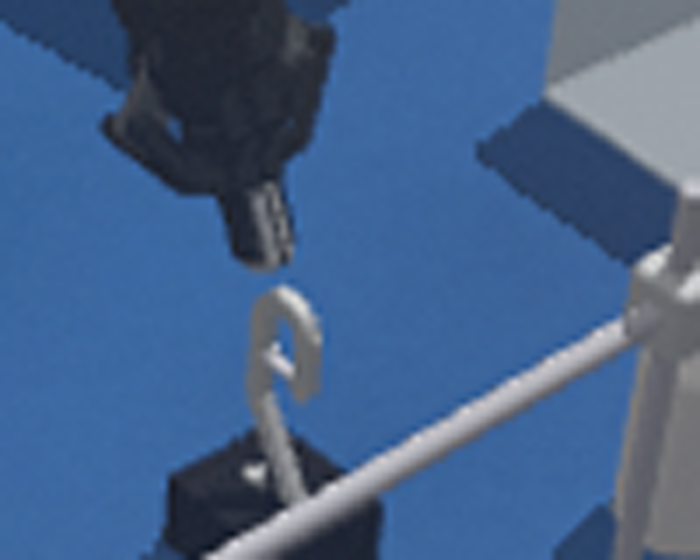

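View pics/wrist_2.png

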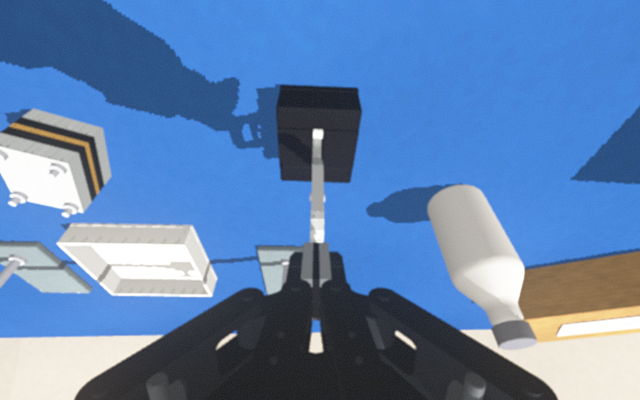

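```bash
python3 - <<'E'
from h import *
import pickle
c,s=pickle.load(open("scene_2.pkl","rb"))
print(proj(c,s["tcp_pos"]),proj(c,[.4255,.24,.156]),proj(c,[.4255,.24,.128]))
w,s2=pickle.load(open("wrist_2.pkl","rb")); print(proj(w,s2["tcp_pos"],s2),proj(w,[.4255,.24,.156],s2),proj(w,[.4255,.24,.128],s2))
crop(w,260,100,380,320,3.5,"pics/w2c.png")
t=load("top0")
# tri tip / crown with 2 views
c1,s1=pickle.load(open("wrist_1.pkl","rb"))
print(tri(ray(c1,(325,189),s1),ray(load("scene0"),(355.2,130.8))), tri(ray(c1,(324.4,103),s1),ray(load("scene0"),(351.5,157.5))))
E
```

```text
(np.float64(354.8849498375689), np.float64(133.69357617582688)) (np.float64(355.96735973466457), np.float64(131.77252539030525)) (np.float64(355.35390279496363), np.float64(138.7205995807431))
(np.float64(315.70017294960235), np.float64(241.8418612932902)) (np.float64(316.06695429268376), np.float64(258.3318161235978)) (np.float64(316.43945919922004), np.float64(222.7908488159299))
(array([0.4252571 , 0.23844292, 0.16161769]), [np.float64(0.0018131551378631774), np.float64(0.0018131551378629972)]) (array([0.41343934, 0.24218843, 0.03954809]), [np.float64(0.0008096175202385213), np.float64(0.0008096175202385232)])
```

View pics/w2c.png

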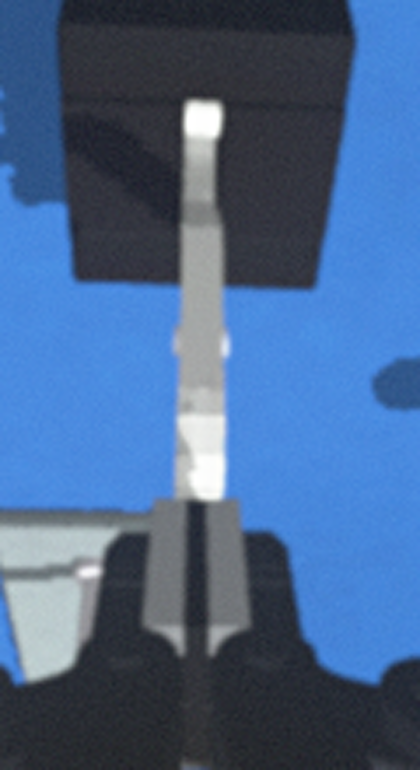

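```bash
python3 - <<'E'
from h import *
import pickle
c,s=pickle.load(open("scene_2.pkl","rb")); T=T_of(s)
crop(c,325,100,375,150,12,"pics/s2d.png")
for d in (0,-.02,-.054): 
    for x in (-.0,):print(d,proj(c,(T@[x,0,d,1])[:3]))
print([proj(c,(T@[x,y,0,1])[:3]) for x in(-.01,.01) for y in (-.011,.011)])
sc=load("scene0"); print(proj(sc,[.1757,-.5469,.21])); crop(sc,20,130,120,230,6,"pics/s0g.png")
E
```

```text
0 (np.float64(354.8849498375689), np.float64(133.69357617582688))
-0.02 (np.float64(353.32459332277165), np.float64(127.85516021678379))
-0.054 (np.float64(350.6345402717836), np.float64(117.78973701726481))
[(np.float64(350.4064418898031), np.float64(134.70451680051184)), (np.float64(354.8972516073135), np.float64(135.12818165181915)), (np.float64(354.8728566836725), np.float64(132.28329902367682)), (np.float64(359.38514249356797), np.float64(132.67774062793467))]
(np.float64(77.16420264743118), np.float64(205.16175909302044))
```

View pics/s2d.png

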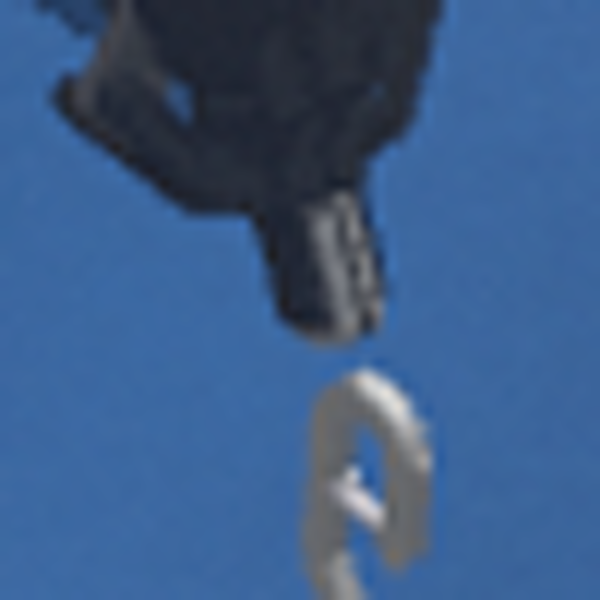

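View pics/s0g.png

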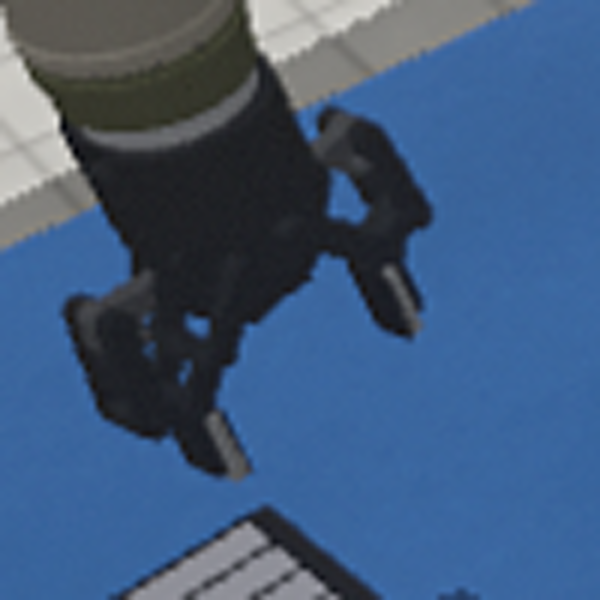

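```bash
python3 - <<'E'
from h import *
import pickle
c,s=pickle.load(open("wrist_2.pkl","rb")); T=T_of(s)
for y in(-.011,0,.011):
  for d in (0,-.01,-.02): print(y,d,proj(c,(T@[0,y,d,1])[:3],s))
sc,s3=pickle.load(open("scene_2.pkl","rb"));T=T_of(s3)
for y in(-.011,0,.011):
  for d in (0,-.01,-.02): print(y,d,proj(sc,(T@[0,y,d,1])[:3]))
# triangulate fingertip: wrist pixel of end-of-pads near edge (316,242.5) vs scene lowest tip (353,128.3)
p,e=tri(ray(c,(316,242.5),s),ray(sc,(353,128)));print(p,e,np.linalg.inv(T)@np.append(p,1))
E
```

```text
-0.011 0 (np.float64(315.71466343474816), np.float64(225.73621931727723))
-0.011 -0.01 (np.float64(315.7207612577328), np.float64(232.83549458817478))
-0.011 -0.02 (np.float64(315.72759546268543), np.float64(240.79208866090755))
0 0 (np.float64(315.70017294960235), np.float64(241.8418612932902))
0 -0.01 (np.float64(315.70533551548635), np.float64(249.69079132027753))
0 -0.02 (np.float64(315.71110772946093), np.float64(258.4666025362427))
0.011 0 (np.float64(315.6862447093421), np.float64(257.3225887313603))
0.011 -0.01 (np.float64(315.69054099438085), np.float64(265.8563695632946))
0.011 -0.02 (np.float64(315.6953336482919), np.float64(275.376095957598))
-0.011 0 (np.float64(352.6464639372347), np.float64(133.4902137292458))
-0.011 -0.01 (np.float64(351.8668028446294), np.float64(130.59394730080302))
-0.011 -0.02 (np.float64(351.08312332814853), np.float64(127.68275332720462))
0 0 (np.float64(354.8849498375689), np.float64(133.69357617582688))
0 -0.01 (np.float64(354.1067879815771), np.float64(130.78191300420133))
0 -0.02 (np.float64(353.32459332277165), np.float64(127.85516021678379))
0.011 0 (np.float64(357.14811997603715), np.float64(133.8991811413616))
0.011 -0.01 (np.float64(356.3715380820622), np.float64(130.97195683022383))
0.011 -0.02 (np.float64(355.5909092676257), np.float64(128.02947817945702))
[0.40779662 0.24290241 0.15841189] [np.float64(0.001981745307922726), np.float64(0.0019817453079228266)] [ 0.00174282 -0.0071476  -0.01725884  1.        ]
```

Emit:
{"method": "apply_moves", "body": {"moves": [[[0,0,0],0,0.3],[[0.1,0,0],0,0.3],[[0.1,0,0.3],0,0.3],[[0.1,0,1.1],0,0.3],[[0.1,0,2],0,0.3],[[0.1,0,2],0,0.3],[[0.1,0,2],0,0.0],[[0.1,0,2],0,0],[[0.1,0,2],0,0],[[0.1,0,2],0,0]], "squeeze": 70}}

```text
clock: 17.8
tcp_pos: [0.4309, 0.2401, 0.1285]
orientation: [0.175, 0.712, 0.662, 0.155]
wrist_force: [-0.1, 0.1, -1.2]
finger_gap: 0.0056
```

```bash
python3 st.py;python3 cap.py 3 scene; python3 - <<'E'
from h import *
import pickle
c,s=pickle.load(open("scene_3.pkl","rb"))
crop(c,325,100,375,160,11,"pics/s3d.png")
E
```

```text
17.8 [ 0.5155 -0.0736 -0.7319  0.5167 -0.2635  0.5359] [0.4309 0.2401 0.1285] 0.005574835467754973 [-0.0532  0.0715 -1.2052]
[[ 0.0758  0.8887  0.4523]
 [ 0.9971 -0.0631 -0.0432]
 [-0.0098  0.4542 -0.8908]]
17.8 [0.4309 0.2401 0.1285] [ 0.5155 -0.0736 -0.7319  0.5167 -0.2635  0.5359]
[[ 0.0758  0.8887  0.4523]
 [ 0.9971 -0.0631 -0.0432]
 [-0.0098  0.4542 -0.8908]]
```

View pics/s3d.png

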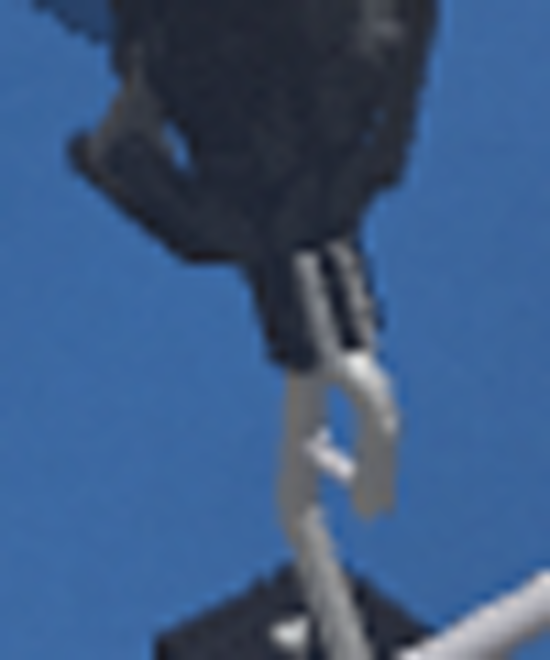

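```bash
python3 - <<'E'
from h import *
np.set_printoptions(precision=4,suppress=True)
def fit(c,a,b,skip,name):
    im=c["pixels"].astype(float); sat=im[:,:,2]-im[:,:,0]   # blue minus red: background large
    a=np.array(a,float);b=np.array(b,float);L=np.linalg.norm(b-a);d=(b-a)/L;n=np.array([-d[1],d[0]])
    S=[];C=[];W=[]
    for s in np.arange(0,L,1):
        if any(l<=s/L<=h for l,h in skip): continue
        t=np.arange(-12,12.01,.25); pts=a+d*s+t[:,None]*n
        v=cv2.remap(sat.astype(np.float32),pts[:,0].astype(np.float32)[None],pts[:,1].astype(np.float32)[None],cv2.INTER_LINEAR)[0]
        m=v<20
        # run containing t~0
        i0=len(t)//2
        if not m[i0]: continue
        i=i0
        while i>0 and m[i-1]: i-=1
        j=i0
        while j<len(t)-1 and m[j+1]: j+=1
        if t[j]-t[i]<9: S.append(s);C.append((t[i]+t[j])/2);W.append(t[j]-t[i])
    S=np.array(S);C=np.array(C);k=np.polyfit(S,C,1)
    r=C-np.polyval(k,S);ok=abs(r)<1.0; k=np.polyfit(S[ok],C[ok],1)
    print(name,len(S),ok.sum(),k,"std",np.std(C[ok]-np.polyval(k,S[ok])),"w",np.median(W))
    return [a+d*s+n*np.polyval(k,s) for s in(0,L)]
t=load("top0"); sc=load("scene0")
T=fit(t,(238,127),(438,141),[],"top"); S=fit(sc,(296,203),(403,138),[],"scene")
def plane(c,a,b):
    o,d1=ray(c,a);_,d2=ray(c,b);n=np.cross(d1,d2);n/=np.linalg.norm(n);return n,n@o
n1,k1=plane(t,*T);n2,k2=plane(sc,*S)
for y in(-.1,-.04,0,.1): print(np.linalg.solve(np.array([n1,n2,[0,1,0]]),[k1,k2,y]))
E
```

```text
top 135 135 [ 0.0007 -0.6136] std 0.11787571298238472 w 5.25
scene 74 73 [ 0.019  -2.8475] std 0.2038039606303235 w 3.75
[ 0.6368 -0.1     0.3171]
[ 0.6423 -0.04    0.3173]
[0.6459 0.     0.3175]
[0.655  0.1    0.3178]
```

```bash
python3 - <<'E'
from workcell import env
from h import *
s=env.get_state(); shift(s,(.4309,.240,.16),(.4309,.240,.3568),(.50,.135,.3568),(.6,-.017,.3568),(.6128,-.037,.3568))
E
```

```text
[0.4309 0.24   0.16  ] ->tool cm [-0.   1.4 -2.8] dist mm 31
[0.4309 0.24   0.3568] ->tool cm [ -0.2  10.4 -20.3] dist mm 228
[0.5    0.135  0.3568] ->tool cm [-10.2  17.2 -16.8] dist mm 261
[ 0.6    -0.017   0.3568] ->tool cm [-24.6  27.  -11.6] dist mm 383
[ 0.6128 -0.037   0.3568] ->tool cm [-26.5  28.3 -10.9] dist mm 402
```

Emit:
{"method": "apply_moves", "body": {"moves": [[[0,1,-2],0,0],[[0,3.1,-6],0,0],[[-0.1,5.4,-10.5],0,0],[[-0.1,7.7,-15],0,0],[[-0.2,9.8,-19.2],0,0],[[-2.2,11.7,-19.6],0,0],[[-6,14.3,-18.3],0,0],[[-10.2,17.2,-16.8],0,0],[[-14.2,19.9,-15.3],0,0],[[-18.2,22.7,-13.9],0,0]]}}

```text
clock: 19.1
tcp_pos: [0.5564, 0.0487, 0.3571]
orientation: [0.175, 0.712, 0.662, 0.155]
wrist_force: [-0.4, 0.8, -0.8]
finger_gap: 0.0056
```

```bash
python3 st.py;  python3 - <<'E'
from workcell import env
from h import *
s=env.get_state(); shift(s,(.59,-.005,.3568),(.6128,-.037,.3568))
E
```

```text
19.1 [-0.0424 -0.1316 -0.2165  1.0149 -0.0241  0.0255] [0.5564 0.0487 0.3571] 0.0056360240358041234 [-0.3577  0.8222 -0.8392]
[[ 0.076   0.8886  0.4523]
 [ 0.9971 -0.0632 -0.0434]
 [-0.0099  0.4542 -0.8908]]
[ 0.59   -0.005   0.3568] ->tool cm [-5.1  3.3  1.8] dist mm 63
[ 0.6128 -0.037   0.3568] ->tool cm [-8.1  5.5  2.9] dist mm 103
```

Emit:
{"method": "apply_moves", "body": {"moves": [[[-2.6,1.8,0.9],0,0],[[-4.8,3.2,1.7],0,0],[[-6.3,4.3,2.3],0,0],[[-7.3,4.9,2.6],0,0],[[-7.9,5.3,2.8],0,0],[[-7.9,5.3,2.8],0,0],[[-7.9,5.3,2.8],0,0],[[-7.9,5.3,2.8],0,0],[[-7.9,5.3,2.8],0,0],[[-7.9,5.3,2.8],0,0]]}}

```text
clock: 20.35
tcp_pos: [0.6097, -0.0328, 0.3571]
orientation: [0.175, 0.712, 0.662, 0.155]
wrist_force: [-0.2, 0.6, -0.5]
finger_gap: 0.0049
```

```bash
python3 st.py;python3 cap.py 4 scene top wrist; python3 - <<'E'
from h import *
import pickle
c,s=pickle.load(open("scene_4.pkl","rb"))
crop(c,300,120,380,220,6,"pics/s4d.png")
c,s=pickle.load(open("top_4.pkl","rb"))
crop(c,280,100,380,180,7,"pics/t4d.png")
E
```

```text
20.35 [-0.2137 -0.0351 -0.1296  1.0075  0.0537 -0.1276] [ 0.6097 -0.0328  0.3571] 0.004949203391508342 [-0.2124  0.6253 -0.4894]
[[ 0.0756  0.8887  0.4523]
 [ 0.9971 -0.0629 -0.0432]
 [-0.01    0.4542 -0.8908]]
20.45 [ 0.6097 -0.0329  0.3571] [-0.2139 -0.035  -0.1296  1.0075  0.0537 -0.1276]
[[ 0.0758  0.8887  0.4522]
 [ 0.9971 -0.063  -0.0433]
 [-0.01    0.4542 -0.8908]]
```

View pics/s4d.png

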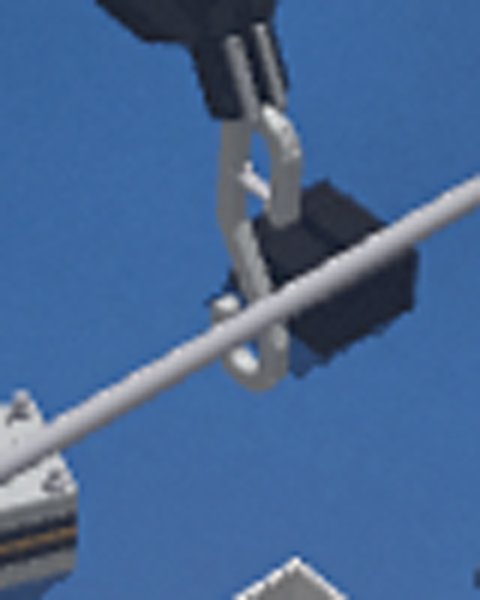

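View pics/wrist_4.png

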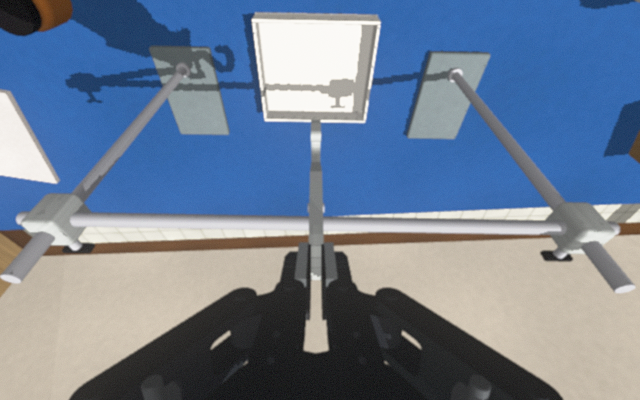

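View pics/t4d.png

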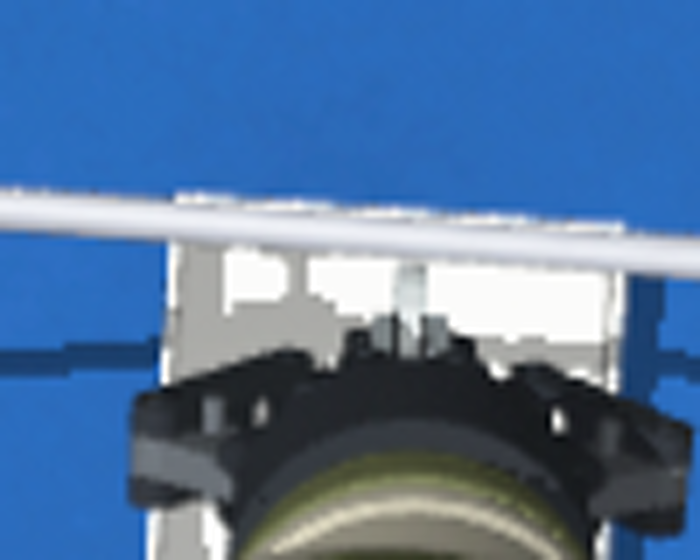

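```bash
cat > hp.py <<'E'
from h import *
def onplane(c,uv,s,s_tool):
    T=T_of(s_tool); n=T[:3,0]; o,d=ray(c,uv,s); return o+d*(n@(T[:3,3]-o))/(n@d)
E
python3 - <<'E'
from hp import *
import pickle
np.set_printoptions(precision=4,suppress=True)
c,s=pickle.load(open("scene_4.pkl","rb"))
# bar in wrist & top now
P=lambda U,V:(300+U/6,120+V/6)
for n,uv in [("nose",(285,224)),("bottom",(262,388)),("tip",(225,298)),("gate hinge",(243,170)),("curl in left",(250,120))]:
    print(n,onplane(c,P(*uv),None,s))
w,sw=pickle.load(open("wrist_4.pkl","rb"))
print("tip via wrist", onplane.__name__)
t,_=pickle.load(open("top_4.pkl","rb"))
print("nose far edge top view at z~.36 (crown arc) ", [onz(t,(280+410/7,100+265/7),z) for z in(.34,.36)])
E
```

```text
nose [ 0.6228 -0.0341  0.3344]
bottom [ 0.6174 -0.0346  0.2386]
tip [ 0.5914 -0.0323  0.2726]
gate hinge [ 0.5968 -0.032   0.3462]
curl in left [ 0.5988 -0.0318  0.3732]
tip via wrist onplane
nose far edge top view at z~.36 (crown arc)  [array([ 0.6293, -0.0354,  0.34  ]), array([ 0.625 , -0.0344,  0.36  ])]
```

```bash
python3 - <<'E'
from workcell import env
from h import *
s=env.get_state(); p=np.array(s["tcp_pos"]); e=np.array([.996,-.09,0])
shift(s,p+.016*e,p+.034*e+[0,0,-.007],p+.034*e+[0,0,-.017])
E
```

```text
[ 0.6257 -0.0344  0.3571] ->tool cm [-0.   1.4  0.7] dist mm 16
[ 0.6436 -0.036   0.3501] ->tool cm [-0.   2.7  2.2] dist mm 35
[ 0.6436 -0.036   0.3401] ->tool cm [-0.   2.3  3.1] dist mm 38
```

Emit:
{"method": "apply_moves", "body": {"moves": [[[0,0.5,0.2],0,0],[[0,0.9,0.5],0,0],[[0,1.4,0.7],0,0],[[0,1.8,1.2],0,0],[[0,2.3,1.7],0,0],[[0,2.7,2.2],0,0],[[0,2.7,2.2],0,0],[[0,2.7,2.2],0,0],[[0,2.7,2.2],0,0],[[0,2.7,2.2],0,0]]}}

```text
clock: 21.75
tcp_pos: [0.6436, -0.0357, 0.35]
orientation: [0.175, 0.712, 0.662, 0.155]
wrist_force: [-0.4, 0.4, -1.6]
finger_gap: 0.0053
```

```bash
python3 st.py;python3 cap.py 5 scene ; python3 - <<'E'
from h import *
import pickle
c,s=pickle.load(open("scene_5.pkl","rb"))
crop(c,310,130,390,210,7,"pics/s5d.png")
E
```

```text
21.75 [-0.2046  0.0307 -0.0815  0.9891  0.0495 -0.1192] [ 0.6436 -0.0357  0.35  ] 0.005277322572684663 [-0.3841  0.3529 -1.5544]
[[ 0.0759  0.8885  0.4525]
 [ 0.9971 -0.063  -0.0434]
 [-0.01    0.4545 -0.8907]]
21.75 [ 0.6436 -0.0357  0.35  ] [-0.2046  0.0307 -0.0815  0.9891  0.0495 -0.1192]
[[ 0.0759  0.8885  0.4525]
 [ 0.9971 -0.063  -0.0434]
 [-0.01    0.4545 -0.8907]]
```

View pics/s5d.png

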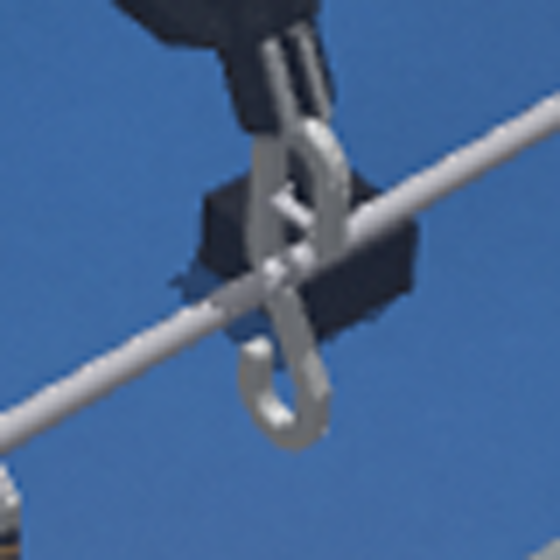

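Emit:
{"method": "apply_moves", "body": {"moves": [[[0,-0.18,0.36],0,0],[[0,-0.36,0.71],0,0],[[0,-0.5,0.98],0,0],[[0,-0.64,1.25],0,0],[[0,-0.77,1.51],0,0],[[0,-0.91,1.78],0,0],[[0,-1.05,2.05],0,0],[[0,-1.18,2.32],0,0],[[0,-1.36,2.67],0,0],[[0,-1.36,2.67],0,0]]}}

```text
clock: 23.05
tcp_pos: [0.6434, -0.036, 0.3201]
orientation: [0.175, 0.712, 0.662, 0.155]
wrist_force: [-2.9, 0.1, 3.9]
finger_gap: 0.0053
```

```bash
python3 st.py;python3 cap.py 6 scene ; python3 - <<'E'
from h import *
import pickle
c,s=pickle.load(open("scene_6.pkl","rb"))
crop(c,310,130,390,210,7,"pics/s6d.png")
E
```

```text
23.05 [-0.2052  0.0312 -0.1531  0.9171  0.0496 -0.1198] [ 0.6434 -0.036   0.3201] 0.00529784788159453 [-2.9443  0.1354  3.8593]
[[ 0.076   0.8886  0.4524]
 [ 0.9971 -0.0631 -0.0435]
 [-0.0101  0.4543 -0.8908]]
23.05 [ 0.6434 -0.036   0.3201] [-0.2052  0.0312 -0.1531  0.9171  0.0496 -0.1198]
[[ 0.076   0.8886  0.4524]
 [ 0.9971 -0.0631 -0.0435]
 [-0.0101  0.4543 -0.8908]]
```

View pics/s6d.png

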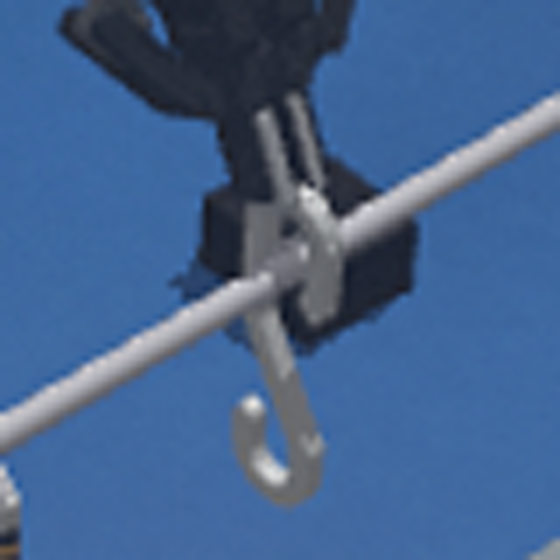

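Emit:
{"method": "apply_moves", "body": {"moves": [[[0,-0.09,0.18],0,0],[[0,-0.18,0.36],0,0],[[0,-0.27,0.53],0,0],[[0,-0.36,0.71],0,0],[[0,-0.36,0.71],0,0],[[0,-0.36,0.71],0,0],[[0,-0.36,0.71],0,0],[[0,-0.36,0.71],0,0],[[0,-0.36,0.71],0,0],[[0,-0.36,0.71],0,0]]}}

```text
clock: 24.35
tcp_pos: [0.6432, -0.036, 0.3107]
orientation: [0.174, 0.713, 0.662, 0.155]
wrist_force: [1.2, -0.1, -8.8]
finger_gap: 0.0051
```

```bash
python3 st.py
```

```text
24.35 [-0.2054  0.0336 -0.1725  0.8976  0.0498 -0.1199] [ 0.6432 -0.036   0.3107] 0.005138737951270919 [ 1.2371 -0.1109 -8.7535]
[[ 0.0759  0.8896  0.4504]
 [ 0.9971 -0.0633 -0.043 ]
 [-0.0097  0.4524 -0.8918]]
```

Emit:
{"method": "apply_moves", "body": {"moves": [[[0,-0.02,0.04],0,0],[[0,-0.04,0.08],0,0],[[0,-0.05,0.1],0,0],[[0,-0.05,0.1],0,0],[[0,-0.05,0.1],0,0],[[0,-0.05,0.1],0,0],[[0,-0.05,0.1],0,0],[[0,-0.05,0.1],0,0],[[0,-0.05,0.1],0,0],[[0,-0.05,0.1],0,0]]}}

```text
clock: 25.6
tcp_pos: [0.6435, -0.036, 0.3106]
orientation: [0.174, 0.712, 0.662, 0.155]
wrist_force: [-5.4, -0.6, -4.8]
finger_gap: 0.0054
```

```bash
python3 st.py;python3 cap.py 7 scene ; python3 - <<'E'
from h import *
import pickle
c,s=pickle.load(open("scene_7.pkl","rb"))
crop(c,320,140,380,200,9,"pics/s7d.png")
E
```

```text
25.6 [-0.2054  0.0329 -0.1741  0.8951  0.0498 -0.1199] [ 0.6435 -0.036   0.3106] 0.005387782584727416 [-5.4195 -0.5832 -4.841 ]
[[ 0.0759  0.8889  0.4518]
 [ 0.9971 -0.0631 -0.0433]
 [-0.0099  0.4537 -0.8911]]
25.6 [ 0.6435 -0.036   0.3106] [-0.2054  0.0329 -0.1741  0.8951  0.0498 -0.1199]
[[ 0.0759  0.8889  0.4518]
 [ 0.9971 -0.0631 -0.0433]
 [-0.0099  0.4537 -0.8911]]
```

View pics/s7d.png

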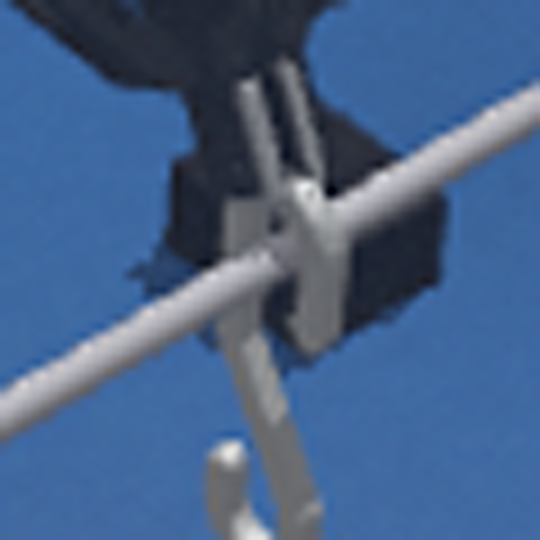

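Emit:
{"method": "apply_moves", "body": {"moves": [[[0,-0.02,0.04],0,0],[[0,-0.04,0.08],0,0],[[0,-0.05,0.1],0,0],[[0,-0.05,0.1],0,0],[[0,-0.05,0.1],0,0],[[0,-0.05,0.1],0,0],[[0,-0.05,0.1],0,0],[[0,-0.05,0.1],0,0],[[0,-0.05,0.1],0,0],[[0,-0.05,0.1],0,0]]}}

```text
clock: 26.9
tcp_pos: [0.6437, -0.0361, 0.3102]
orientation: [0.175, 0.712, 0.662, 0.155]
wrist_force: [-5.9, 0.4, -3.0]
finger_gap: 0.0054
```

```bash
python3 st.py
```

```text
26.9 [-0.2054  0.0326 -0.176   0.8924  0.0499 -0.1199] [ 0.6437 -0.0361  0.3102] 0.005382614381627533 [-5.9018  0.4096 -3.0368]
[[ 0.0759  0.8884  0.4528]
 [ 0.9971 -0.0631 -0.0434]
 [-0.01    0.4547 -0.8906]]
```

Emit:
{"method": "apply_moves", "body": {"moves": [[[0,-0.02,0.04],0,0],[[0,-0.04,0.08],0,0],[[0,-0.06,0.12],0,0],[[0,-0.07,0.14],0,0],[[0,-0.07,0.14],0,0],[[0,-0.07,0.14],0,0],[[0,-0.07,0.14],0,0],[[0,-0.07,0.14],0,0],[[0,-0.07,0.14],0,0],[[0,-0.07,0.14],0,0]]}}

```text
clock: 28.15
tcp_pos: [0.6444, -0.0361, 0.3096]
orientation: [0.176, 0.712, 0.662, 0.156]
wrist_force: [-5.0, 0.7, -1.6]
finger_gap: 0.0051
```

```bash
python3 st.py;python3 cap.py 8 scene wrist; python3 - <<'E'
from h import *
import pickle
c,s=pickle.load(open("scene_8.pkl","rb"))
crop(c,320,140,380,200,9,"pics/s8d.png")
c,s=pickle.load(open("wrist_8.pkl","rb"))
crop(c,270,170,370,280,6,"pics/w8d.png")
E
```

```text
28.15 [-0.2053  0.0326 -0.1786  0.8878  0.0501 -0.12  ] [ 0.6444 -0.0361  0.3096] 0.005116531403716785 [-5.0097  0.6663 -1.56  ]
[[ 0.0757  0.8875  0.4546]
 [ 0.9971 -0.0627 -0.0435]
 [-0.0101  0.4566 -0.8896]]
28.2 [ 0.6445 -0.0362  0.3096] [-0.2054  0.0326 -0.1786  0.8878  0.05   -0.12  ]
[[ 0.0758  0.8874  0.4546]
 [ 0.9971 -0.0628 -0.0436]
 [-0.0102  0.4566 -0.8896]]
```

View pics/s8d.png

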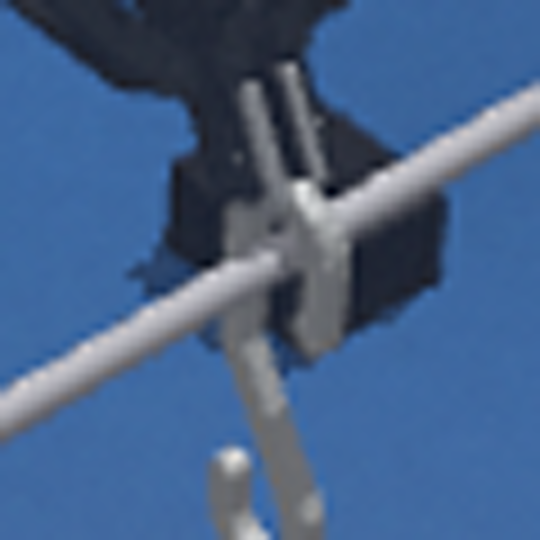

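View pics/w8d.png

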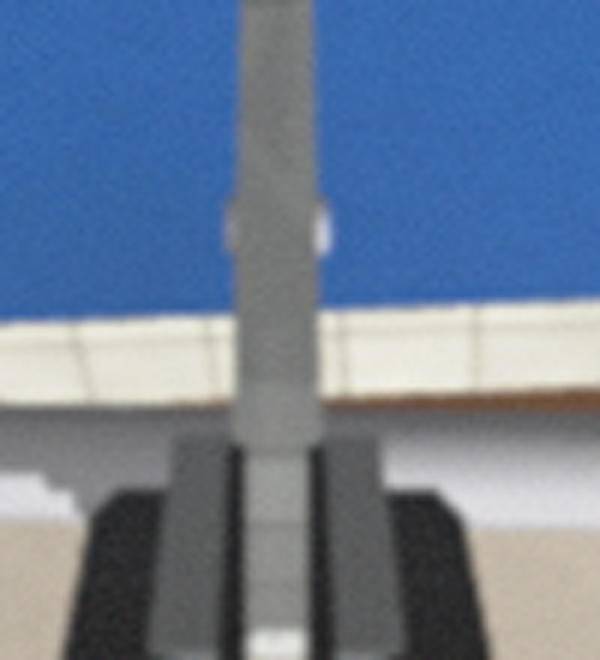

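```bash
python3 - <<'E'
from hp import *
import pickle
np.set_printoptions(precision=4,suppress=True)
def rep(tag,crop0,k,pts):
    c,s=pickle.load(open(f"scene_{tag}.pkl","rb")); t=np.array(s["tcp_pos"])
    for n,uv in pts: 
        q=onplane(c,(crop0[0]+uv[0]/k,crop0[1]+uv[1]/k),None,s); print(tag,n,q,"rel TCP",q-t)
rep(4,(300,120),6,[("nose",(285,224)),("tip",(225,298))])
rep(5,(310,130),7,[("nose",(330,255)),("tip",(255,345))])
rep(6,(310,130),7,[("nose",(318,325)),("tip",(248,403))])
rep(7,(320,140),9,[("nose",(315,355)),("tip",(228,450))])
rep(8,(320,140),9,[("nose",(318,358)),("tip",(230,458))])
for t in (6,7,8):
    c,s=pickle.load(open(f"scene_{t}.pkl","rb")); crop(c,335,150,370,185,15,f"pics/z{t}.png")
a=np.hstack([cv2.imread(f"pics/z{t}.png")[:, :260*2] for t in (6,8)]); a=cv2.resize(a,(800,int(a.shape[0]*800/a.shape[1]))); cv2.imwrite("pics/z68.png",a)
E
```

```text
4 nose [ 0.6228 -0.0341  0.3344] rel TCP [ 0.0131 -0.0012 -0.0227]
4 tip [ 0.5914 -0.0323  0.2726] rel TCP [-0.0182  0.0005 -0.0845]
5 nose [ 0.6573 -0.0369  0.3284] rel TCP [ 0.0136 -0.0013 -0.0216]
5 tip [ 0.6257 -0.0352  0.2636] rel TCP [-0.018   0.0005 -0.0864]
6 nose [ 0.6551 -0.0371  0.2942] rel TCP [ 0.0117 -0.0012 -0.0259]
6 tip [ 0.6247 -0.0354  0.2338] rel TCP [-0.0187  0.0006 -0.0864]
7 nose [ 0.6547 -0.0371  0.2837] rel TCP [ 0.0112 -0.0011 -0.0269]
7 tip [ 0.6251 -0.0355  0.2252] rel TCP [-0.0184  0.0006 -0.0854]
8 nose [ 0.6559 -0.0372  0.2835] rel TCP [ 0.0115 -0.0011 -0.0261]
8 tip [ 0.6261 -0.0356  0.2228] rel TCP [-0.0183  0.0005 -0.0868]
```

View pics/z68.png

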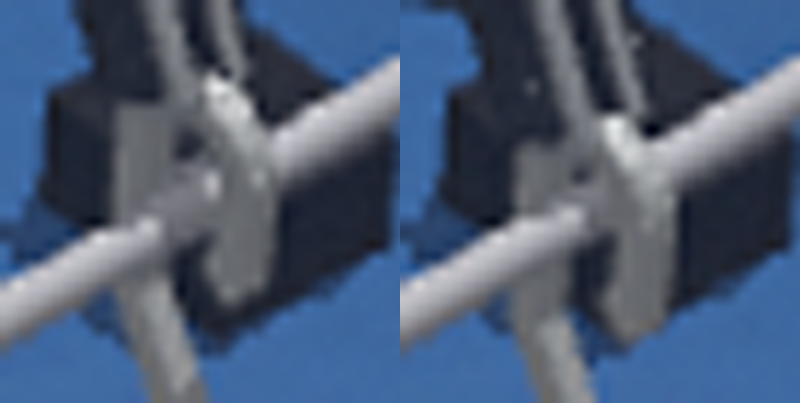

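Emit:
{"method": "apply_moves", "body": {"moves": [[[0,-0.02,0.04],0,0],[[0,-0.04,0.08],0,0],[[0,-0.06,0.12],0,0],[[0,-0.07,0.14],0,0],[[0,-0.07,0.14],0,0],[[0,-0.07,0.14],0,0],[[0,-0.07,0.14],0,0],[[0,-0.07,0.14],0,0],[[0,-0.07,0.14],0,0],[[0,-0.07,0.14],0,0]]}}

```text
clock: 29.5
tcp_pos: [0.644, -0.0362, 0.3067]
orientation: [0.175, 0.712, 0.662, 0.155]
wrist_force: [1.5, -0.1, -1.2]
finger_gap: 0.0057
```

```bash
python3 st.py; python3 -c "
from workcell import env;s=env.get_state();print(s['ft_torque'],s['tau'])"
```

```text
29.5 [-0.2055  0.0337 -0.1833  0.884   0.0499 -0.12  ] [ 0.644  -0.0362  0.3067] 0.005740227326535857 [ 1.4959 -0.1095 -1.2117]
[[ 0.0759  0.8884  0.4528]
 [ 0.9971 -0.063  -0.0434]
 [-0.01    0.4548 -0.8906]]
[-0.01644221  0.19346944 -0.01600616] [ 9.54083330e-02 -3.65288186e+01  3.38527358e+01 -3.88859823e+00
  1.40184048e-01 -3.77654505e-03]
```

```bash
python3 cap.py 9 scene; python3 - <<'E'
from h import *
import pickle
c,s=pickle.load(open("scene_9.pkl","rb"))
crop(c,335,150,370,185,15,"pics/z9.png")
E
```

```text
29.5 [ 0.644  -0.0362  0.3067] [-0.2055  0.0337 -0.1833  0.884   0.0499 -0.12  ]
[[ 0.0759  0.8884  0.4528]
 [ 0.9971 -0.063  -0.0434]
 [-0.01    0.4548 -0.8906]]
```

View pics/z9.png

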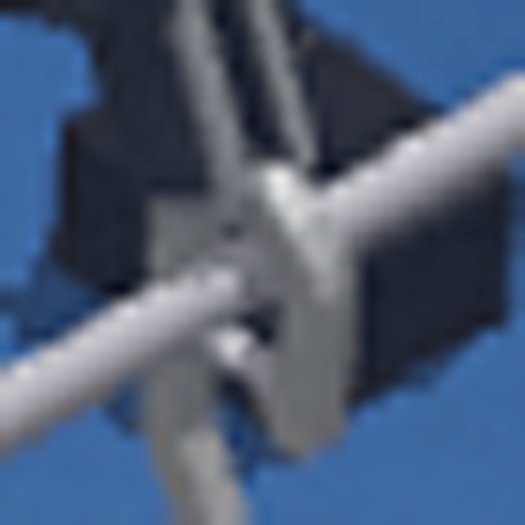

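Emit:
{"method": "apply_moves", "body": {"moves": [[[0,0,0],0,0.1],[[0,0,0],0,0.25],[[0,0,0],0,0.35],[[0,0,-0.5],0,0.4],[[0,0,-2],0,0.4],[[0,0,-5],0,0.4],[[0,0,-9],0,0.4],[[0,0,-13],0,0.4],[[0,0,-16],0,0.6],[[0,0,-18],0,1]]}}

```text
clock: 30.8
tcp_pos: [0.5615, -0.0282, 0.4704]
orientation: [0.176, 0.712, 0.662, 0.156]
wrist_force: [-0.6, -0.8, -0.7]
finger_gap: 0.0677
```

```bash
python3 cap.py 10 scene wrist; python3 st.py; python3 - <<'E'
from h import *
import pickle
c,s=pickle.load(open("scene_10.pkl","rb"))
crop(c,320,140,380,200,12,"pics/z10.png")
c,s=pickle.load(open("scene_10.pkl","rb")); crop(c,205,200,275,270,8,"pics/b10.png")
shift(s,(.52,-.10,.40),(.42,-.25,.30),(.40,-.25,.24))
E
```

```text
30.85 [ 0.5614 -0.0282  0.473 ] [-0.2275 -0.0941  0.0988  1.2882  0.0599 -0.1397]
[[ 0.0759  0.8854  0.4586]
 [ 0.9971 -0.0623 -0.0448]
 [-0.0111  0.4607 -0.8875]]
30.9 [-0.2274 -0.093   0.096   1.2851  0.0598 -0.1395] [ 0.5621 -0.0283  0.4714] 0.08121596713904287 [ 0.6047 -0.3918 -0.192 ]
[[ 0.076   0.8857  0.4579]
 [ 0.9971 -0.0624 -0.0446]
 [-0.0109  0.46   -0.8879]]
[ 0.52 -0.1   0.4 ] ->tool cm [-7.4 -6.5  4.7] dist mm 109
[ 0.42 -0.25  0.3 ] ->tool cm [-23.  -19.    9.7] dist mm 313
[ 0.4  -0.25  0.24] ->tool cm [-23.1 -23.5  14.1] dist mm 358
```

View pics/z10.png

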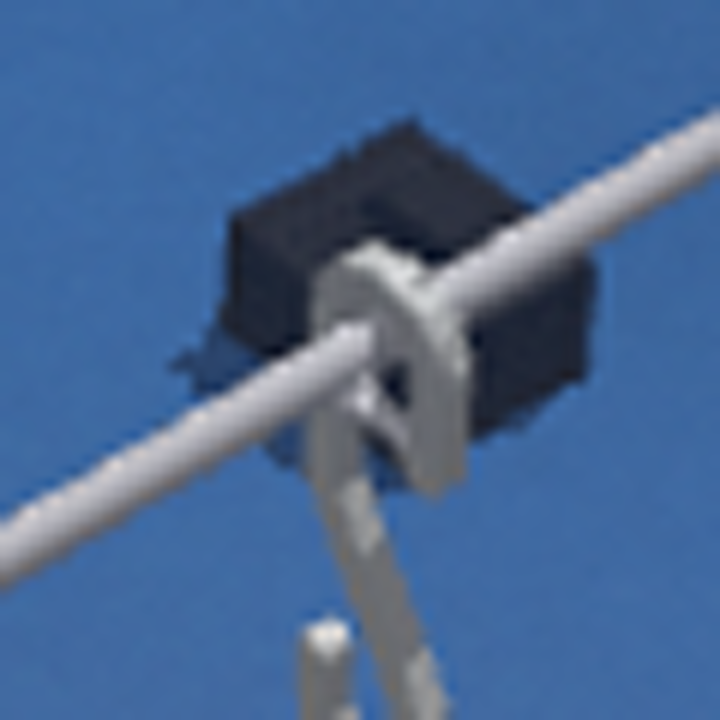

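View pics/b10.png

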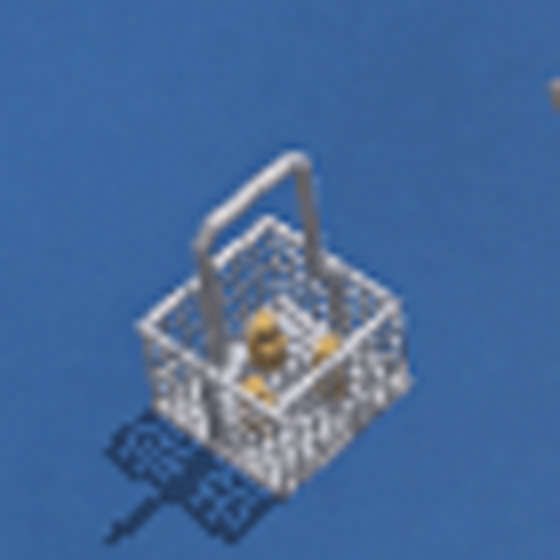

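View pics/wrist_10.png

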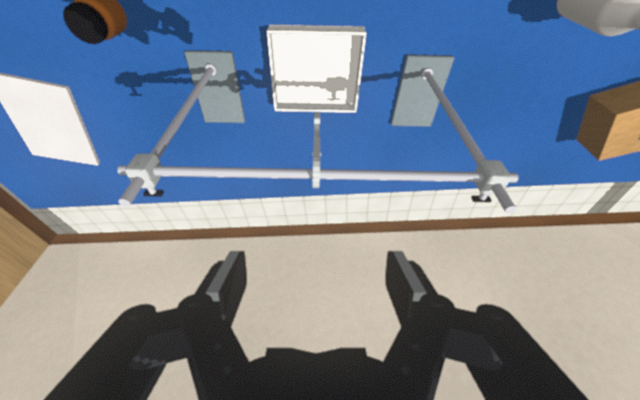

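```bash
python3 - <<'E'
from h import *
import pickle
np.set_printoptions(precision=4,suppress=True)
c,s=pickle.load(open("scene_10.pkl","rb"))
a=onz(c,(205+204/8,200+236/8),.109);b=onz(c,(205+300/8,200+158/8),.110);print(a,b,(a+b)/2,np.linalg.norm(a-b),np.degrees(np.arctan2(*(b-a)[:2])))
t=load("top0"); crop(t,395,215,450,260,14,"pics/t_b.png")
E
```

```text
[ 0.434  -0.2775  0.109 ] [ 0.4299 -0.2325  0.11  ] [ 0.4319 -0.255   0.1095] 0.04525853711507309 -5.155490703263539
```

View pics/t_b.png

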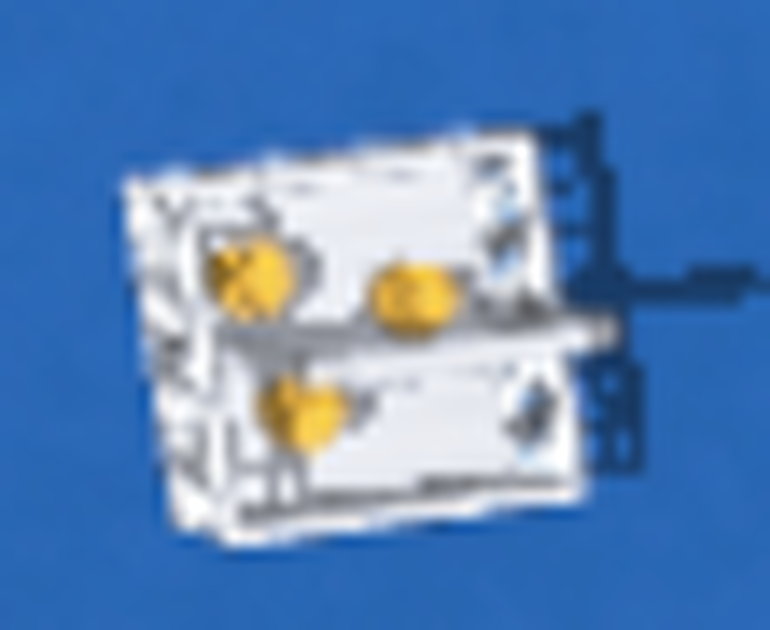

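```bash
python3 - <<'E'
from workcell import env
from h import *
s=env.get_state(); shift(s,(.80,-.05,.41),(1.02,-.07,.33))
E
```

```text
[ 0.8  -0.05  0.41] ->tool cm [-0.3 18.4 16.4] dist mm 247
[ 1.02 -0.07  0.33] ->tool cm [-0.5 34.3 33.7] dist mm 481
```

Emit:
{"method": "apply_moves", "body": {"moves": [[[-0.1,4.6,4.1],0,1],[[-0.2,9.2,8.2],0,1],[[-0.2,13.8,12.3],0,1],[[-0.3,18.4,16.4],0,1],[[-0.4,22.6,20.7],0,1],[[-0.4,26.8,25],0,1],[[-0.5,31,29.4],0,1],[[-0.5,36,33],0,1],[[0,230,0],0,1],[[0,230,0],0,1]]}}

```text
clock: 32.15
tcp_pos: [1.0183, -0.0693, 0.3442]
orientation: [0.201, 0.706, 0.656, 0.178]
wrist_force: [-0.8, 0.8, 3.9]
finger_gap: 0.0853
```

```bash
python3 st.py
```

```text
32.15 [-0.1563  0.919   1.2648  1.3736  0.0313 -0.074 ] [ 1.0183 -0.0693  0.3442] 0.08528885121773583 [-0.8318  0.8132  3.9339]
[[ 0.0767  0.8537  0.515 ]
 [ 0.997  -0.0597 -0.0495]
 [-0.0115  0.5172 -0.8558]]
```

Emit:
{"method": "apply_moves", "body": {"moves": [[[0,200,-10],0,1],[[0,200,-10],0,1],[[0,200,-10],0,1],[[0,200,-10],0,1],[[0,200,-10],0,1],[[0,200,-10],0,1],[[0,200,-10],0,1],[[0,200,-10],0,1],[[0,200,-10],0,1],[[0,200,-10],0,1]]}}

```text
clock: 33.4
tcp_pos: [1.0432, -0.072, 0.369]
orientation: [0.228, 0.698, 0.648, 0.202]
wrist_force: [-0.9, 0.4, 0.6]
finger_gap: 0.0852
```

```bash
python3 st.py; python3 - <<'E'
from workcell import env
from h import *
s=env.get_state(); shift(s,(.93,-.08,.45),(.8,-.1,.50),(.66,-.14,.47),(.52,-.20,.36),(.40,-.25,.22))
E
```

```text
33.4 [-0.1562  0.9113  1.2645  1.3061  0.035  -0.0715] [ 1.0432 -0.072   0.369 ] 0.0852156185070979 [-0.8816  0.3953  0.6485]
[[ 0.0776  0.8128  0.5773]
 [ 0.9969 -0.0558 -0.0555]
 [-0.0129  0.5798 -0.8146]]
[ 0.93 -0.08  0.45] ->tool cm [ -1.8  -4.5 -13.1] dist mm 139
[ 0.8 -0.1  0.5] ->tool cm [ -4.9 -12.  -24.6] dist mm 278
[ 0.66 -0.14  0.47] ->tool cm [ -9.9 -24.9 -30. ] dist mm 402
[ 0.52 -0.2   0.36] ->tool cm [-16.8 -42.3 -28.8] dist mm 539
[ 0.4  -0.25  0.22] ->tool cm [-22.5 -59.9 -24. ] dist mm 684
```

Emit:
{"method": "apply_moves", "body": {"moves": [[[-0.8,-2,-5.8],0,1],[[-1.8,-4.5,-12],0,1],[[-3.3,-8.2,-17.5],0,1],[[-4.9,-12,-22.4],0,1],[[-6.8,-17,-25.6],0,1],[[-8.8,-22,-28.5],0,1],[[-11,-27.5,-29.8],0,1],[[-13.5,-33,-29.5],-1,1],[[-15.8,-38.7,-28.9],-2,1],[[-17.8,-44.3,-28.2],-3,1]]}}

```text
clock: 34.65
tcp_pos: [0.5075, -0.2085, 0.3464]
orientation: [0.234, 0.68, 0.667, 0.196]
wrist_force: [0.5, 0.1, -0.8]
finger_gap: 0.0852
```

```bash
python3 st.py; python3 - <<'E'
from workcell import env
from h import *
s=env.get_state(); shift(s,(.40,-.25,.20))
E
```

```text
34.65 [-0.7489 -0.2282 -0.3848  0.8971  0.3596 -0.6329] [ 0.5075 -0.2085  0.3464] 0.08517274781080265 [ 0.4957  0.1283 -0.7681]
[[ 0.0346  0.8149  0.5785]
 [ 0.9984 -0.0016 -0.0574]
 [-0.0458  0.5796 -0.8136]]
[ 0.4  -0.25  0.2 ] ->tool cm [ -3.8 -17.2   5.9] dist mm 186
```

Emit:
{"method": "apply_moves", "body": {"moves": [[[-0.9,-4.2,1.4],-1,1],[[-1.9,-8.6,2.9],-2,1],[[-2.9,-12.9,4.4],-2,1],[[-3.5,-16,5.4],-2,1],[[-3.8,-17.2,5.9],-2,1],[[-3.8,-17.2,5.9],-2,1],[[-3.8,-17.2,5.9],-2,1],[[-3.8,-17.2,5.9],-2,1],[[-3.8,-17.2,5.9],-2,1],[[-3.8,-17.2,5.9],-2,1]]}}

```text
clock: 35.9
tcp_pos: [0.4014, -0.2486, 0.2007]
orientation: [0.236, 0.669, 0.678, 0.192]
wrist_force: [0.5, 0.1, 0.9]
finger_gap: 0.0852
```

```bash
python3 cap.py 11 wrist;
```

```text
35.9 [ 0.4014 -0.2486  0.2007] [-1.0731 -0.2614 -0.7462  0.7074  0.5012 -0.9893]
[[ 0.0059  0.8167  0.577 ]
 [ 0.998   0.0319 -0.0554]
 [-0.0637  0.5761 -0.8149]]
```

View pics/wrist_11.png

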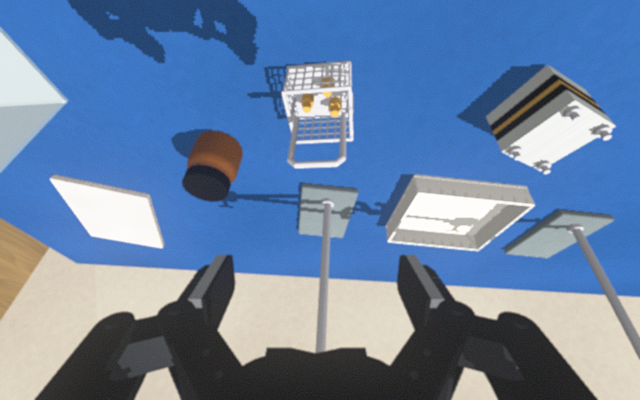

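```bash
python3 - <<'E'
from h import *
import pickle
np.set_printoptions(precision=4,suppress=True)
c,s=pickle.load(open("wrist_11.pkl","rb"))
crop(c,270,50,370,180,6,"pics/w11c.png")
a=onz(c,(291.5,161.5),.110,s);b=onz(c,(345.5,160),.110,s);print(a,b,(a+b)/2,np.linalg.norm(a-b))
print("jar",onz(load("top0"),(475,202),.075))
T=T_of(s)
# left pad tip at open: pixel
for d in(0,-.01,-.02,-.03,-.04,-.06,-.07): print(d,proj(c,(T@[-.0425,-.011,d,1])[:3],s),proj(c,(T@[-.0425,.011,d,1])[:3],s))
E
```

```text
[ 0.426  -0.2759  0.11  ] [ 0.4212 -0.2286  0.11  ] [ 0.4236 -0.2522  0.11  ] 0.04754947041152448
jar [ 0.518  -0.3835  0.075 ]
0 (np.float64(246.35111715964794), np.float64(226.07586134857576)) (np.float64(249.0127054835399), np.float64(257.62013019549977))
-0.01 (np.float64(242.4123867782329), np.float64(233.18769545665546)) (np.float64(245.38021843828886), np.float64(266.162258418954))
-0.02 (np.float64(237.9985150238096), np.float64(241.15745237119722)) (np.float64(241.32848187493985), np.float64(275.69029054147245))
-0.03 (np.float64(233.0180065234597), np.float64(250.15033759012553)) (np.float64(236.7804680852208), np.float64(286.38536432146276))
-0.04 (np.float64(227.3542629044532), np.float64(260.37688298636056)) (np.float64(231.63904886763356), np.float64(298.47588568053555))
-0.06 (np.float64(213.32529391287744), np.float64(285.7078121218658)) (np.float64(219.04173643794653), np.float64(328.0996274048133))
-0.07 (np.float64(204.493458883318), np.float64(301.6547136657052)) (np.float64(211.2103766164809), np.float64(346.5157921221587))
```

View pics/w11c.png

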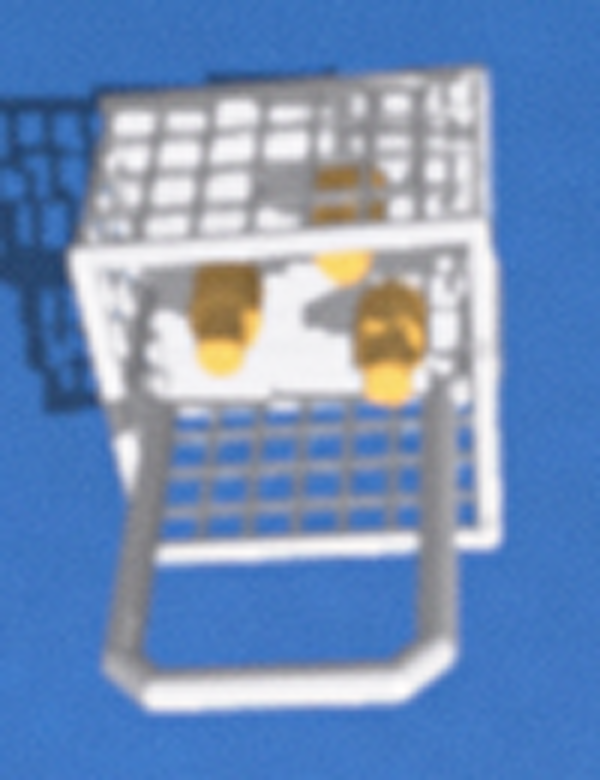

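```bash
python3 - <<'E'
from h import *
import pickle
np.set_printoptions(precision=4,suppress=True)
c,s=pickle.load(open("wrist_11.pkl","rb"))
P=lambda U,V:(270+U/6,50+V/6)
for p in [(150,692),(405,682)]: print(onz(c,P(*p),.110,s))
for p in [(78,250),(487,230),(493,545),(150,556)]: print("rim",onz(c,P(*p),.0445,s))
sc,_=pickle.load(open("scene_10.pkl","rb"))
w1=ray(c,P(278,687),s)
print("tri bail mid",tri(w1,ray(sc,(205+252/8,200+197/8))))
E
```

```text
[ 0.4308 -0.2731  0.11  ]
[ 0.4262 -0.2352  0.11  ]
rim [ 0.4004 -0.2895  0.0445]
rim [ 0.3946 -0.2256  0.0445]
rim [ 0.4588 -0.2184  0.0445]
rim [ 0.465  -0.2822  0.0445]
tri bail mid (array([ 0.4307, -0.2542,  0.1078]), [np.float64(0.00021694237766804736), np.float64(0.00021694237766814266)])
```

```bash
python3 - <<'E'
from workcell import env
from h import *
s=env.get_state(); shift(s,(.446,-.2562,.065),(.4464,-.2562,.035))
E
```

```text
[ 0.446  -0.2562  0.065 ] ->tool cm [ 0.1 -4.2 13.7] dist mm 143
[ 0.4464 -0.2562  0.035 ] ->tool cm [ 0.3 -5.9 16.1] dist mm 172
```

Emit:
{"method": "apply_moves", "body": {"moves": [[[0,-1.6,5.2],0,1],[[0,-3.2,10.4],0,1],[[0.1,-4.2,13.7],0,1],[[0.2,-5.1,14.9],0,1],[[0.3,-5.9,16.1],0,1],[[0.3,-5.9,16.1],0,1],[[0.3,-5.9,16.1],0,0.8],[[0.3,-5.9,16.1],0,0.5],[[0.3,-5.9,16.1],0,0.3],[[0.3,-5.9,16.1],0,0.3]], "squeeze": 50}}

```text
clock: 37.2
tcp_pos: [0.4468, -0.2571, 0.0367]
orientation: [0.237, 0.668, 0.678, 0.192]
wrist_force: [-1.3, 1.8, 5.0]
finger_gap: 0.0515
```

```bash
python3 st.py; python3 cap.py 12 scene wrist; python3 - <<'E'
from h import *
import pickle
c,s=pickle.load(open("scene_12.pkl","rb")); crop(c,195,190,275,270,8,"pics/b12.png")
E
```

```text
37.2 [-0.9691  0.0612 -0.9813  0.0969  0.4615 -0.8806] [ 0.4468 -0.2571  0.0367] 0.051477149589338536 [-1.3462  1.7776  4.9522]
[[ 0.0064  0.8153  0.579 ]
 [ 0.9979  0.0324 -0.0566]
 [-0.0649  0.5781 -0.8134]]
37.25 [ 0.4468 -0.2571  0.0366] [-0.9691  0.0612 -0.9814  0.0969  0.4615 -0.8806]
[[ 0.0064  0.8153  0.579 ]
 [ 0.9979  0.0324 -0.0565]
 [-0.0648  0.5781 -0.8134]]
```

View pics/b12.png

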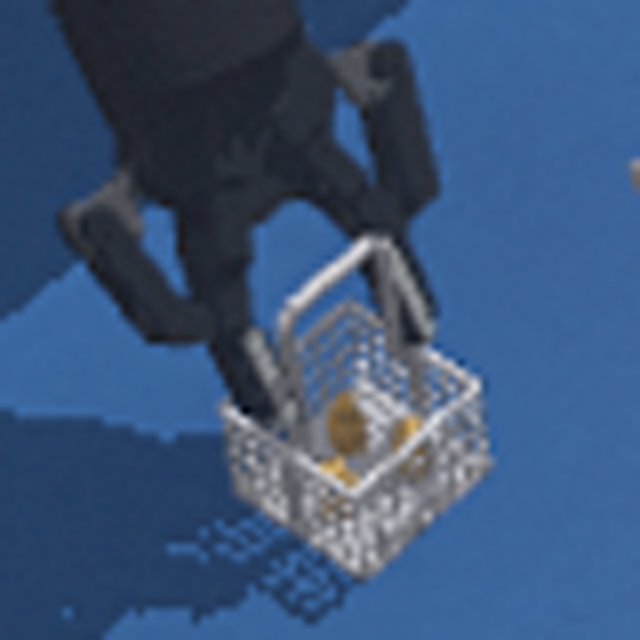

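View pics/wrist_12.png

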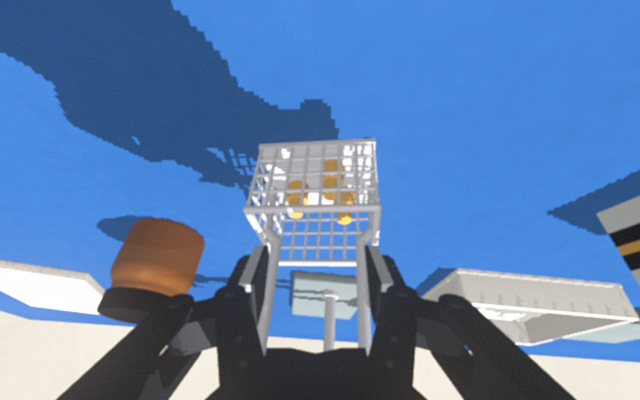

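```bash
python3 - <<'E'
from hp import *
import pickle
np.set_printoptions(precision=4,suppress=True)
c,s=pickle.load(open("scene_12.pkl","rb"))
crop(c,325,140,375,210,9,"pics/h12.png")
c10,_=pickle.load(open("scene_10.pkl","rb"))
n=np.array([.09,.996,0]);p0=np.array([.6425,-.0362,.3])
def op(c,uv):
    o,d=ray(c,uv); return o+d*(n@(p0-o))/(n@d)
P=lambda U,V:(320+U/12,140+V/12)
for nm,uv in [("tip",(327,622)),("nose",(438,495)),("top",(375,243))]: print(nm,op(c10,P(*uv)))
w,sw=pickle.load(open("wrist_10.pkl","rb")); crop(w,290,100,345,200,7,"pics/wh10.png")
T=T_of(s); T2=np.linalg.inv(T)
print("gripped bail top in tool (est)", T2@np.array([.4297,-.254,.110,1]))
s0=s; shift(s0,np.array(s0["tcp_pos"])+[0,0,.06],np.array(s0["tcp_pos"])+[0,0,.15])
E
```

```text
tip [ 0.6317 -0.0352  0.2231]
nose [ 0.6604 -0.0378  0.2819]
top [ 0.6365 -0.0357  0.3345]
gripped bail top in tool (est) [-0.0017  0.0286 -0.0697  1.    ]
[ 0.4468 -0.2571  0.0967] ->tool cm [-0.4  3.5 -4.9] dist mm 60
[ 0.4468 -0.2571  0.1867] ->tool cm [ -1.    8.7 -12.2] dist mm 150
```

View pics/h12.png

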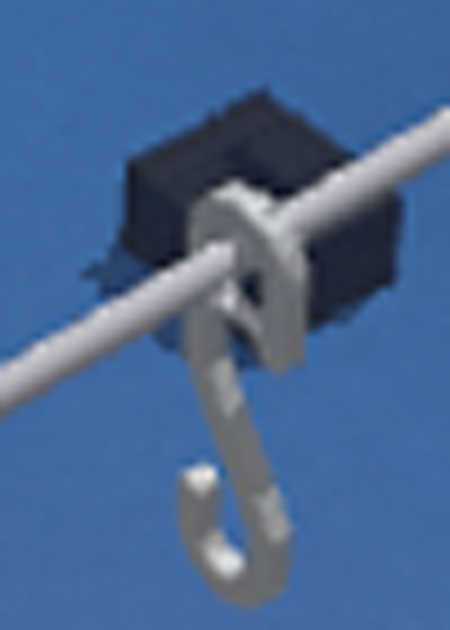

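View pics/wh10.png

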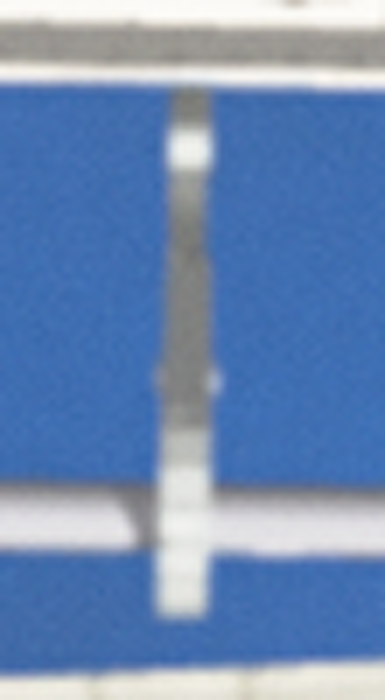

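```bash
cat > plan.py <<'E'
from hp import *
from workcell import env
import sys
np.set_printoptions(precision=4,suppress=True)
s=env.get_state(); T=T_of(s)
pw=np.array([-.0017,.0286,-.0697])
def go(wire,psi):
    Rn=T[:3,:3]@R.from_euler('z',psi,degrees=True).as_matrix()
    tcp=np.array(wire)-Rn@pw; print(np.round(wire,4),psi,"tool cm",np.round(T[:3,:3].T@(tcp-T[:3,3])*100,2),"dist",round(1000*np.linalg.norm(tcp-T[:3,3])))
E
python3 - <<'E'
from plan import *
w0=(T@np.append(pw,1))[:3];print(w0)
go(w0+[0,0,.02],0);go(w0+[0,0,.06],0);go(w0+[0,0,.1],0);go(w0+[0,0,.1185],2)
go([.47,-.20,.2285],4);go([.53,-.117,.2285],6);go([.59,-.034,.2285],6)
E
```

```text
[ 0.4297 -0.2539  0.11  ]
[ 0.4297 -0.2539  0.13  ] 0 tool cm [-0.13  1.16 -1.63] dist 20
[ 0.4297 -0.2539  0.17  ] 0 tool cm [-0.39  3.47 -4.88] dist 60
[ 0.4297 -0.2539  0.21  ] 0 tool cm [-0.65  5.78 -8.13] dist 100
[ 0.4297 -0.2539  0.2285] 2 tool cm [-0.67  6.86 -9.64] dist 118
[ 0.47   -0.2     0.2285] 4 tool cm [ 4.84 10.33 -7.61] dist 137
[ 0.53   -0.117   0.2285] 6 tool cm [13.26 15.5  -4.61] dist 209
[ 0.59   -0.034   0.2285] 6 tool cm [21.58 20.67 -1.6 ] dist 299
```

Emit:
{"method": "apply_moves", "body": {"moves": [[[-0.1,0.6,-0.8],0,0.3],[[-0.2,1.7,-2.4],0,0.3],[[-0.4,3.5,-4.9],0,0.3],[[-0.6,5.2,-7.3],0,0.3],[[-0.7,6.5,-9.2],1,0.3],[[-0.5,6.9,-9.6],2,0.3],[[1,7.9,-9.1],3,0.3],[[3.2,9.3,-8.2],4,0.3],[[5.8,10.9,-7.3],5,0.3],[[8,12.3,-6.5],6,0.3]], "squeeze": 60}}

```text
clock: 38.55
tcp_pos: [0.5088, -0.1674, 0.1524]
orientation: [0.224, 0.704, 0.642, 0.204]
wrist_force: [-0.1, -0.2, -2.3]
finger_gap: 0.0512
```

```bash
python3 st.py; python3 - <<'E'
from plan import *
w0=(T@np.append(pw,1))[:3];print(w0)
go([.53,-.117,.2285],0);go([.585,-.034,.2285],0)
E
```

```text
38.55 [-0.6588 -0.1531 -0.8238  0.3612  0.3143 -0.479 ] [ 0.5088 -0.1674  0.1524] 0.051208977492121124 [-0.0883 -0.1985 -2.3416]
[[ 0.0926  0.8128  0.5752]
 [ 0.9957 -0.0749 -0.0544]
 [-0.0011  0.5778 -0.8162]]
[ 0.4918 -0.1675  0.2258]
[ 0.53   -0.117   0.2285] 0 tool cm [5.38 2.88 1.7 ] dist 63
[ 0.585  -0.034   0.2285] 0 tool cm [14.15  6.73  4.42] dist 163
```

Emit:
{"method": "apply_moves", "body": {"moves": [[[2.8,1.3,0.9],0,0.3],[[6,2.8,1.9],0,0.3],[[9,4.3,2.8],0,0.3],[[11.5,5.5,3.6],0,0.3],[[13.2,6.3,4.1],0,0.3],[[14.1,6.7,4.4],0,0.3],[[14.1,6.7,4.4],0,0.3],[[14.1,6.7,4.4],0,0.3],[[14.1,6.7,4.4],0,0.3],[[14.1,6.7,4.4],0,0.3]]}}

```text
clock: 39.8
tcp_pos: [0.6019, -0.0367, 0.1564]
orientation: [0.226, 0.704, 0.642, 0.204]
wrist_force: [0.5, 0.2, -1.4]
finger_gap: 0.0513
```

```bash
python3 st.py; python3 cap.py 13 scene wrist top; python3 - <<'E'
from h import *
import pickle
c,s=pickle.load(open("scene_13.pkl","rb")); crop(c,280,120,380,240,6,"pics/b13.png")
E
```

```text
39.8 [-0.2377 -0.0421 -0.7347  0.2648  0.0814 -0.1198] [ 0.6019 -0.0367  0.1564] 0.05133793962477431 [ 0.5093  0.2447 -1.4082]
[[ 0.0928  0.8116  0.5768]
 [ 0.9957 -0.074  -0.0561]
 [-0.0028  0.5795 -0.815 ]]
39.9 [ 0.602  -0.0365  0.1564] [-0.2373 -0.042  -0.7345  0.2648  0.0814 -0.1198]
[[ 0.0925  0.8116  0.5769]
 [ 0.9957 -0.0738 -0.0559]
 [-0.0028  0.5796 -0.8149]]
```

View pics/b13.png

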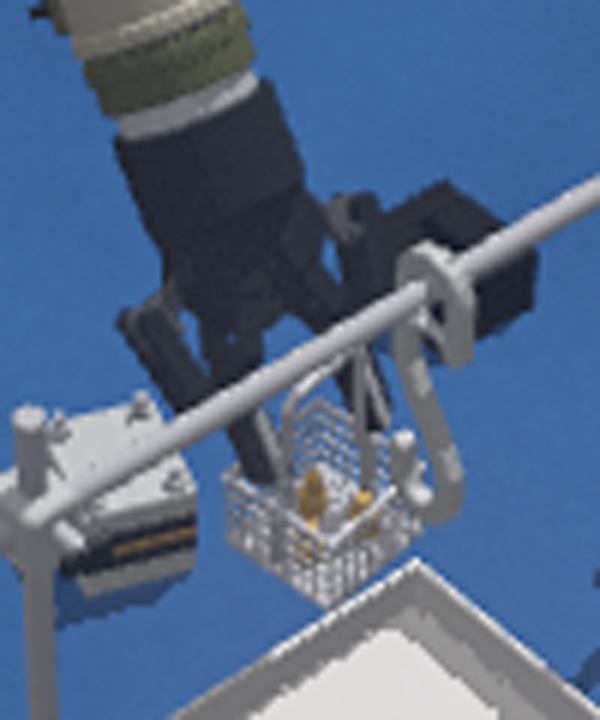

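View pics/wrist_13.png

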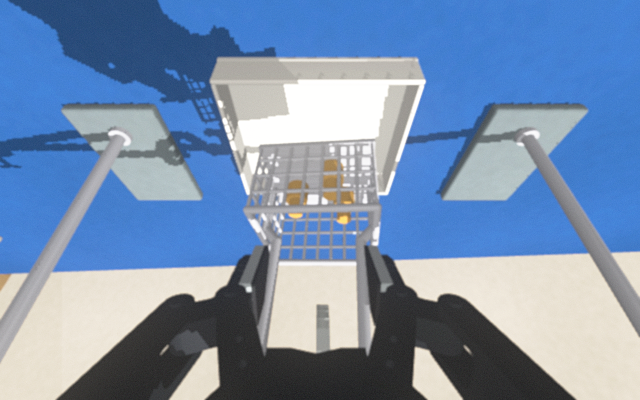

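```bash
python3 - <<'E'
from plan import *
import pickle
c,s13=pickle.load(open("scene_13.pkl","rb"))
w=(T@np.append(pw,1))[:3]; print("wire est",w, proj(c,w)); 
for y in(-.020,.020): print(proj(c,(T@np.append(pw+[y,0,0],1))[:3]))
crop(c,315,160,360,205,14,"pics/b13z.png")
print("tip proj of (.629,-.0355,.2213)",proj(c,[.629,-.0355,.2213]))
E
```

```text
wire est [ 0.5849 -0.0363  0.2298] (np.float64(333.91778587239565), np.float64(181.3110130703314))
(np.float64(328.1869752530608), np.float64(184.62570222641023))
(np.float64(339.5660737209709), np.float64(178.04405491629336))
tip proj of (.629,-.0355,.2213) (np.float64(346.36374862893183), np.float64(191.841347223674))
```

View pics/b13z.png

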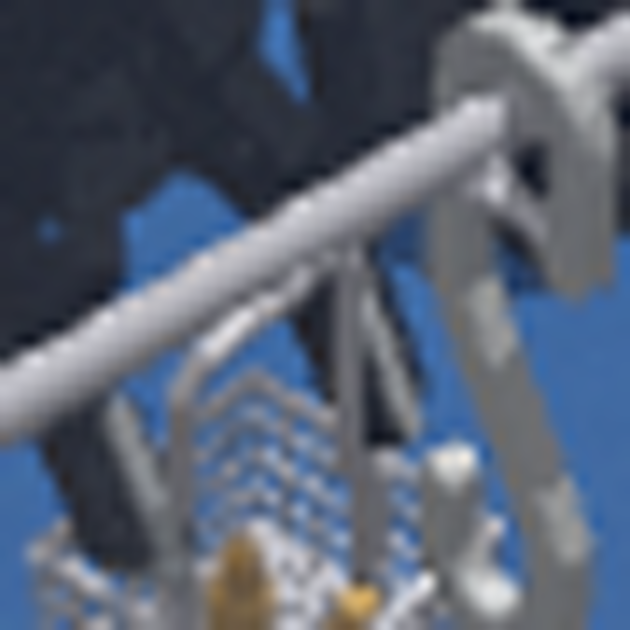

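```bash
python3 - <<'E'
from plan import *
for w in ([.61,-.0355,.2285],[.628,-.036,.2285],[.6405,-.0365,.2285],[.6405,-.0365,.212],[.6425,-.0365,.197]): go(w,0)
E
```

```text
[ 0.61   -0.0355  0.2285] 0 tool cm [0.31 1.96 1.55] dist 25
[ 0.628  -0.036   0.2285] 0 tool cm [0.43 3.42 2.59] dist 43
[ 0.6405 -0.0365  0.2285] 0 tool cm [0.5  4.44 3.32] dist 56
[ 0.6405 -0.0365  0.212 ] 0 tool cm [0.5  3.49 4.66] dist 58
[ 0.6425 -0.0365  0.197 ] 0 tool cm [0.52 2.78 6.  ] dist 66
```

Emit:
{"method": "apply_moves", "body": {"moves": [[[0.1,0.7,0.6],0,0.3],[[0.3,1.4,1.1],0,0.3],[[0.3,2,1.6],0,0.3],[[0.4,2.7,2.1],0,0.3],[[0.4,3.2,2.4],0,0.3],[[0.4,3.4,2.6],0,0.3],[[0.4,3.4,2.6],0,0.3],[[0.4,3.4,2.6],0,0.3],[[0.4,3.4,2.6],0,0.3],[[0.4,3.4,2.6],0,0.3]]}}

```text
clock: 41.2
tcp_pos: [0.6449, -0.036, 0.1549]
orientation: [0.226, 0.704, 0.642, 0.204]
wrist_force: [-0.6, -0.5, -2.1]
finger_gap: 0.0514
```

```bash
python3 st.py; python3 cap.py 14 scene; python3 - <<'E'
from h import *
import pickle
c,s=pickle.load(open("scene_14.pkl","rb")); crop(c,315,150,370,205,13,"pics/b14.png")
E
```

```text
41.2 [-0.2143  0.0438 -0.6533  0.2589  0.0685 -0.1014] [ 0.6449 -0.036   0.1549] 0.051382814593592896 [-0.5555 -0.4628 -2.1405]
[[ 0.0919  0.8117  0.5769]
 [ 0.9958 -0.0733 -0.0555]
 [-0.0028  0.5795 -0.8149]]
41.2 [ 0.6449 -0.036   0.1549] [-0.2143  0.0438 -0.6533  0.2589  0.0685 -0.1014]
[[ 0.0919  0.8117  0.5769]
 [ 0.9958 -0.0733 -0.0555]
 [-0.0028  0.5795 -0.8149]]
```

View pics/b14.png

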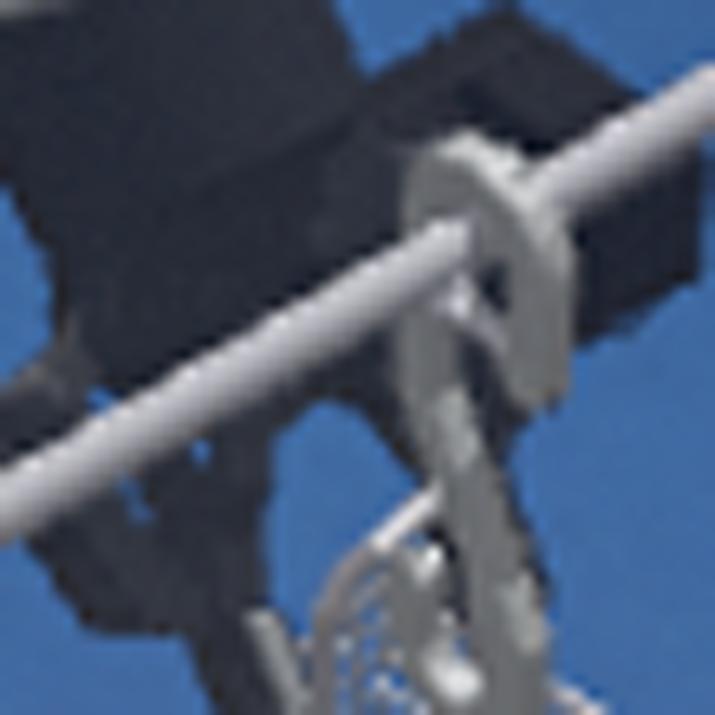

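```bash
python3 - <<'E'
from plan import *
print((T@np.append(pw,1))[:3])
for w in ([.6345,-.0365,.2285],[.6405,-.0365,.2285]): go(w,0)
E
```

```text
[ 0.6278 -0.0359  0.2283]
[ 0.6345 -0.0365  0.2285] 0 tool cm [0.01 0.56 0.37] dist 7
[ 0.6405 -0.0365  0.2285] 0 tool cm [0.06 1.04 0.72] dist 13
```

Emit:
{"method": "apply_moves", "body": {"moves": [[[0,0.2,0.15],0,0.3],[[0,0.4,0.3],0,0.3],[[0,0.55,0.4],0,0.3],[[0,0.7,0.5],0,0.3],[[0,0.85,0.6],0,0.3],[[0,1,0.7],0,0.3],[[0,1.05,0.73],0,0.3],[[0,1.05,0.73],0,0.3],[[0,1.05,0.73],0,0.3],[[0,1.05,0.73],0,0.3]]}}

```text
clock: 42.5
tcp_pos: [0.6577, -0.0372, 0.155]
orientation: [0.226, 0.704, 0.642, 0.204]
wrist_force: [-0.1, 0.1, -2.0]
finger_gap: 0.0515
```

```bash
python3 st.py; python3 cap.py 15 scene wrist; python3 - <<'E'
from h import *
import pickle
c,s=pickle.load(open("scene_15.pkl","rb")); crop(c,315,150,370,205,13,"pics/b15.png")
E
```

```text
42.5 [-0.2109  0.068  -0.6268  0.2611  0.0666 -0.0986] [ 0.6577 -0.0372  0.155 ] 0.05147782460898745 [-0.1003  0.1311 -2.037 ]
[[ 0.0919  0.8117  0.5767]
 [ 0.9958 -0.0733 -0.0555]
 [-0.0028  0.5794 -0.815 ]]
42.55 [ 0.6577 -0.0372  0.1549] [-0.2109  0.068  -0.6268  0.2611  0.0665 -0.0987]
[[ 0.0919  0.8118  0.5767]
 [ 0.9958 -0.0733 -0.0555]
 [-0.0028  0.5794 -0.815 ]]
```

View pics/b15.png

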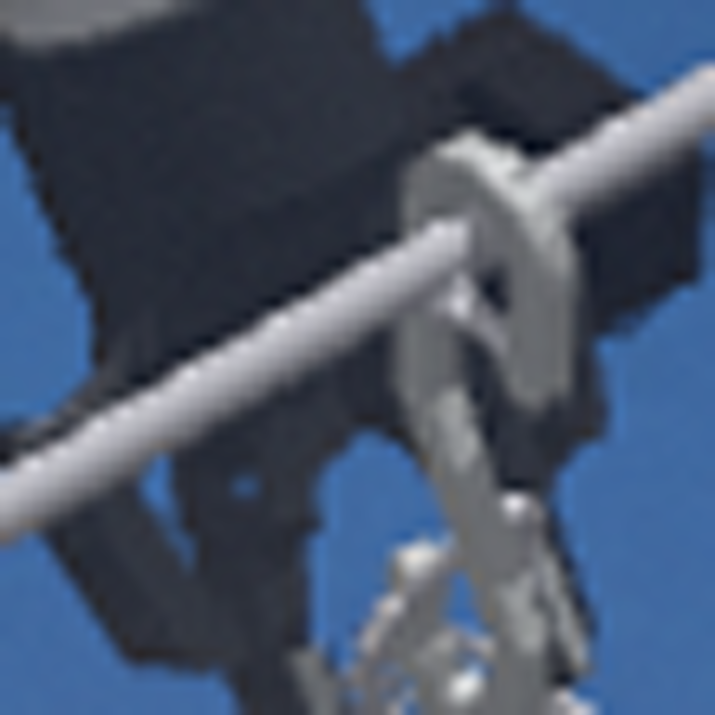

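View pics/wrist_15.png

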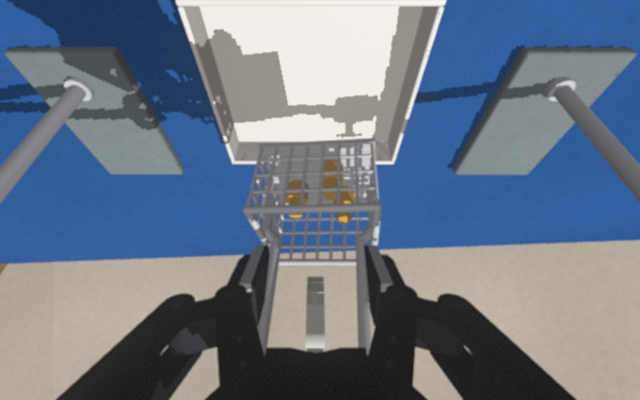

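```bash
python3 - <<'E'
from plan import *
import pickle
c,_=pickle.load(open("scene_15.pkl","rb"))
w=(T@np.append(pw,1))[:3];print(w)
f=lambda p:(np.array(proj(c,p))+[.8,1.2]-[315,150])*13
print("wire mid crop px",f(w),"ends",f((T@np.append(pw+[.02,0,0],1))[:3]),f((T@np.append(pw-[.02,0,0],1))[:3]))
print("tip",f([.629,-.0355,.2213]))
for w in ([.6405,-.0365,.212],[.6415,-.0365,.202],[.6425,-.0365,.198],[.6425,-.0365,.195]): go(w,0)
E
```

```text
[ 0.6406 -0.0371  0.2284]
wire mid crop px [457.9929 567.4528] ends [531.3947 523.0243] [383.4958 612.5442]
tip [418.1287 559.5375]
[ 0.6405 -0.0365  0.212 ] 0 tool cm [ 0.07 -0.96  1.32] dist 16
[ 0.6415 -0.0365  0.202 ] 0 tool cm [ 0.08 -1.46  2.2 ] dist 26
[ 0.6425 -0.0365  0.198 ] 0 tool cm [ 0.09 -1.61  2.58] dist 30
[ 0.6425 -0.0365  0.195 ] 0 tool cm [ 0.09 -1.78  2.83] dist 33
```

Emit:
{"method": "apply_moves", "body": {"moves": [[[0,-0.3,0.4],0,0.3],[[0,-0.6,0.8],0,0.3],[[0,-0.9,1.25],0,0.3],[[0.1,-1.1,1.6],0,0.3],[[0.1,-1.3,1.9],0,0.3],[[0.1,-1.46,2.2],0,0.3],[[0.1,-1.46,2.2],0,0.3],[[0.1,-1.46,2.2],0,0.3],[[0.1,-1.46,2.2],0,0.3],[[0.1,-1.46,2.2],0,0.3]]}}

```text
clock: 43.85
tcp_pos: [0.6588, -0.0364, 0.1288]
orientation: [0.226, 0.704, 0.642, 0.204]
wrist_force: [0.2, -0.4, -2.1]
finger_gap: 0.0514
```

```bash
python3 st.py; python3 cap.py 16 scene; python3 - <<'E'
from plan import *
import pickle
c,s=pickle.load(open("scene_16.pkl","rb")); crop(c,315,150,370,205,13,"pics/b16.png")
for w in ([.6425,-.0365,.199],[.6425,-.0365,.1965],[.6425,-.0365,.195]): go(w,0)
E
```

```text
43.85 [-0.2087  0.1023 -0.6649  0.1882  0.0653 -0.0969] [ 0.6588 -0.0364  0.1288] 0.051361263877094256 [ 0.1581 -0.4105 -2.1298]
[[ 0.0919  0.8115  0.577 ]
 [ 0.9958 -0.0732 -0.0555]
 [-0.0028  0.5797 -0.8148]]
43.85 [ 0.6588 -0.0364  0.1288] [-0.2087  0.1023 -0.6649  0.1882  0.0653 -0.0969]
[[ 0.0919  0.8115  0.577 ]
 [ 0.9958 -0.0732 -0.0555]
 [-0.0028  0.5797 -0.8148]]
[ 0.6425 -0.0365  0.199 ] 0 tool cm [-0.01 -0.11  0.31] dist 3
[ 0.6425 -0.0365  0.1965] 0 tool cm [-0.01 -0.26  0.51] dist 6
[ 0.6425 -0.0365  0.195 ] 0 tool cm [-0.01 -0.34  0.64] dist 7
```

View pics/b16.png

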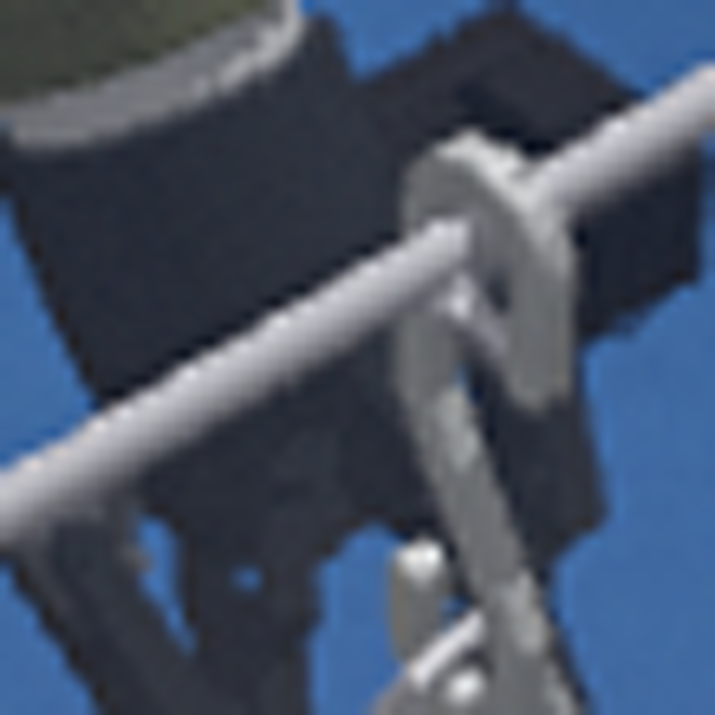

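Emit:
{"method": "apply_moves", "body": {"moves": [[[0,-0.06,0.12],0,0.3],[[0,-0.13,0.25],0,0.3],[[0,-0.2,0.38],0,0.3],[[0,-0.25,0.48],0,0.3],[[0,-0.25,0.48],0,0.3],[[0,-0.25,0.48],0,0.3],[[0,-0.25,0.48],0,0.3],[[0,-0.25,0.48],0,0.3],[[0,-0.25,0.48],0,0.3],[[0,-0.25,0.48],0,0.3]]}}

```text
clock: 45.15
tcp_pos: [0.6606, -0.0367, 0.1247]
orientation: [0.227, 0.703, 0.642, 0.205]
wrist_force: [-0.1, 0.2, 6.1]
finger_gap: 0.0511
```

```bash
python3 st.py
```

```text
45.15 [-0.2086  0.1102 -0.6701  0.1726  0.0653 -0.0968] [ 0.6606 -0.0367  0.1247] 0.05112465384461727 [-0.0649  0.1903  6.0617]
[[ 0.0918  0.8101  0.579 ]
 [ 0.9958 -0.0729 -0.0559]
 [-0.003   0.5817 -0.8134]]
```

Emit:
{"method": "apply_moves", "body": {"moves": [[[0,0.04,-0.06],0,0.3],[[0,0.07,-0.11],0,0.3],[[0,0.07,-0.11],0,0.3],[[0,0.07,-0.11],0,0.6],[[0,0.07,-0.11],0,0.65],[[0,0.07,-0.11],0,0.7],[[0,0.07,-0.11],0,0.8],[[0,0.07,-0.11],0,1],[[0,0.07,-0.11],0,1],[[0,0.07,-0.11],0,1]]}}

```text
clock: 46.4
tcp_pos: [0.6594, -0.0364, 0.1245]
orientation: [0.226, 0.704, 0.642, 0.204]
wrist_force: [-1.0, 1.0, 0.7]
finger_gap: 0.0854
```

```bash
python3 st.py; python3 cap.py 17 scene wrist; python3 - <<'E'
from plan import *
import pickle
c,s=pickle.load(open("scene_17.pkl","rb")); crop(c,300,140,380,240,6,"pics/b17.png")
E
```

```text
46.4 [-0.2086  0.1091 -0.6695  0.1771  0.0652 -0.0968] [ 0.6594 -0.0364  0.1245] 0.08538481886053204 [-0.989   0.9558  0.7482]
[[ 0.0918  0.8117  0.5768]
 [ 0.9958 -0.0732 -0.0555]
 [-0.0028  0.5794 -0.815 ]]
46.45 [ 0.6594 -0.0364  0.1245] [-0.2086  0.1091 -0.6696  0.1771  0.0652 -0.0968]
[[ 0.0918  0.8117  0.5768]
 [ 0.9958 -0.0732 -0.0555]
 [-0.0028  0.5794 -0.815 ]]
```

View pics/b17.png

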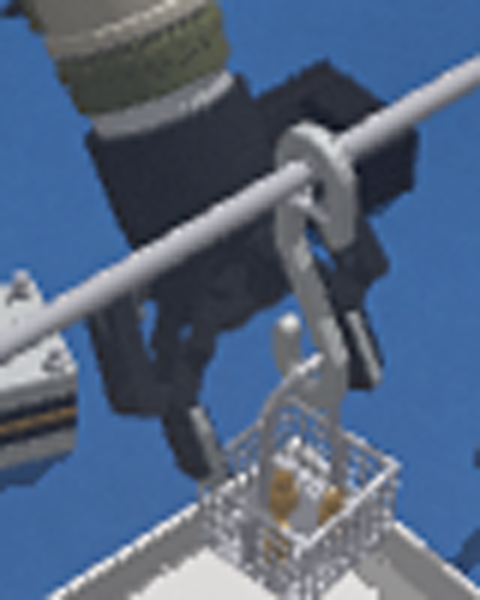

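View pics/wrist_17.png

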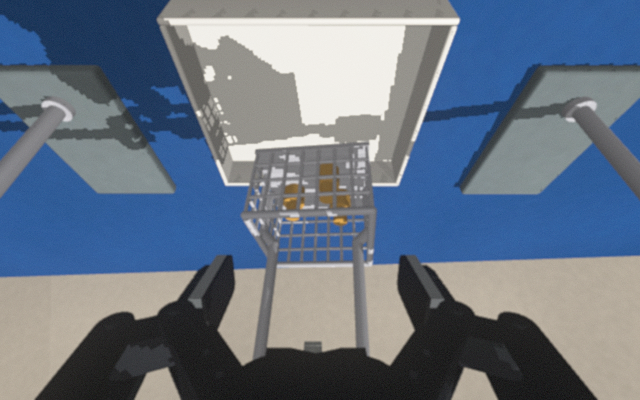

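Emit:
{"method": "apply_moves", "body": {"moves": [[[0,0,-0.5],0,1],[[0,0,-1.2],0,1],[[0,0,-2.2],0,1],[[0,0,-3.5],0,1],[[0,0,-5],0,1],[[0,0,-6.5],0,1],[[0,0,-8.5],0,1],[[0,0,-11],0,1],[[0,0,-14],0,1],[[0,0,-17],0,1]]}}

```text
clock: 47.75
tcp_pos: [0.5603, -0.0268, 0.2645]
orientation: [0.226, 0.704, 0.642, 0.204]
wrist_force: [0.6, -0.7, -0.9]
finger_gap: 0.0853
```

Emit:
{"method": "apply_moves", "body": {"moves": [[[0,-1,-2],0,1],[[0,-2,-4],0,1],[[0,-2,-4],0,1],[[0,-2,-4],0,1],[[0,-2,-4],0,1],[[0,-2,-4],0,1],[[0,-2,-4],0,1],[[0,-2,-4],0,1],[[0,-2,-4],0,1],[[0,-2,-4],0,1]]}}

```text
clock: 49.0
tcp_pos: [0.522, -0.0233, 0.2841]
orientation: [0.226, 0.704, 0.642, 0.204]
wrist_force: [1.0, -0.1, 0.8]
finger_gap: 0.0852
```

```bash
python3 st.py; python3 cap.py 18 scene top wrist; python3 - <<'E'
from plan import *
import pickle
c,s=pickle.load(open("scene_18.pkl","rb")); crop(c,300,130,390,250,6,"pics/b18.png")
c,s=pickle.load(open("wrist_18.pkl","rb")); crop(c,220,0,420,200,4,"pics/w18.png")
E
```

```text
49.0 [-0.256  -0.316  -0.6105  0.6644  0.0925 -0.1357] [ 0.522  -0.0233  0.2841] 0.08521729875532641 [ 0.9921 -0.0881  0.7591]
[[ 0.0918  0.8117  0.5767]
 [ 0.9958 -0.0732 -0.0555]
 [-0.0028  0.5794 -0.815 ]]
49.1 [ 0.522  -0.0233  0.2841] [-0.256  -0.3161 -0.6104  0.6644  0.0925 -0.1356]
[[ 0.0919  0.8117  0.5769]
 [ 0.9958 -0.0733 -0.0555]
 [-0.0028  0.5795 -0.8149]]
```

View pics/b18.png

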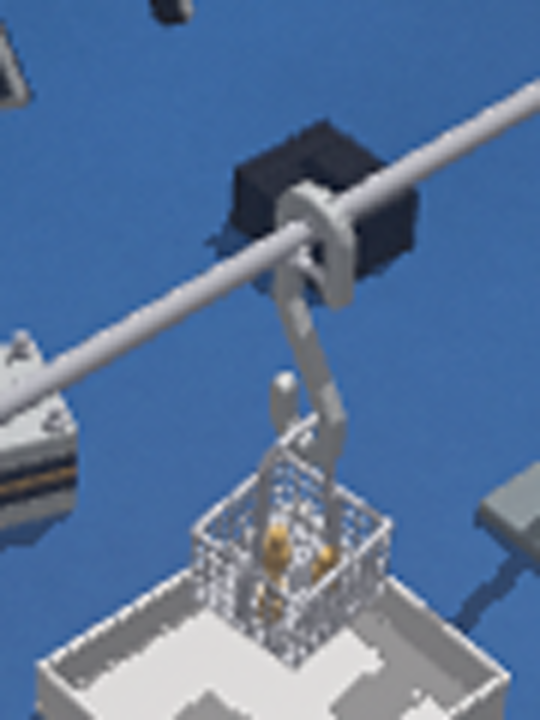

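View pics/wrist_18.png

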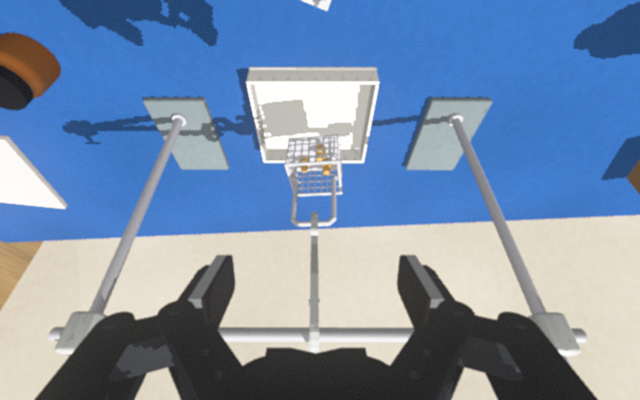

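View pics/top_18.png

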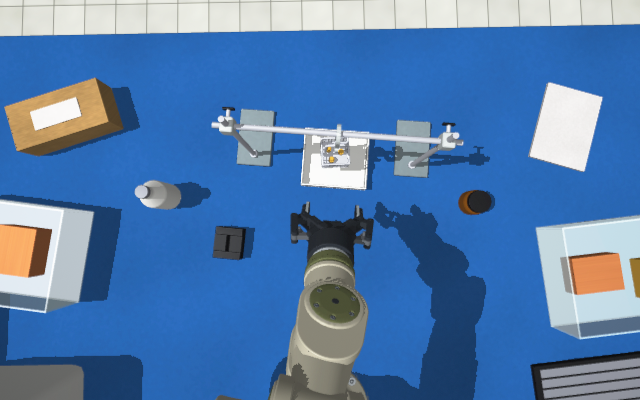

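Emit:
{"method": "apply_moves", "body": {"moves": [[[0,0,0],0,1],[[0,0,0],0,1],[[0,0,0],0,1],[[0,0,0],0,1],[[0,0,0],0,1],[[0,0,0],0,1],[[0,0,0],0,1],[[0,0,0],0,1],[[0,0,0],0,1],[[0,0,0],0,1]]}}

```text
clock: 50.4
tcp_pos: [0.522, -0.0233, 0.2841]
orientation: [0.226, 0.704, 0.642, 0.204]
wrist_force: [-0.8, 0.7, 0.0]
finger_gap: 0.0852
```

```bash
python3 - <<'E'
from plan import *
import pickle,time
fr=[]
for i in range(6):
    c=env.read_camera("wrist"); fr.append(c["pixels"].astype(int))
for i in range(1,6): print(i,np.abs(fr[i]-fr[0])[130:240,270:360].mean(), np.abs(fr[i]-fr[0])[0:100,50:250].mean())
c18,s18=pickle.load(open("wrist_18.pkl","rb")); print("vs 18",np.abs(fr[0]-c18["pixels"].astype(int))[130:240,270:360].mean())
# basket rim centre position over tray & tilt
s=env.get_state(); c=env.read_camera("wrist"); pickle.dump((c,s),open("wrist_19.pkl","wb")); crop(c,270,120,370,240,6,"pics/w19.png")
t,_=pickle.load(open("top_18.pkl","rb")); crop(t,290,115,385,195,8,"pics/t18.png")
print(s["clock"])
E
```

```text
1 1.6973737373737374 2.1696333333333335
2 1.7099326599326599 2.1639
3 1.7058922558922558 2.1602
4 1.6986531986531987 2.1698666666666666
5 1.7136363636363636 2.17695
vs 18 2.104276094276094
50.7
```

View pics/t18.png

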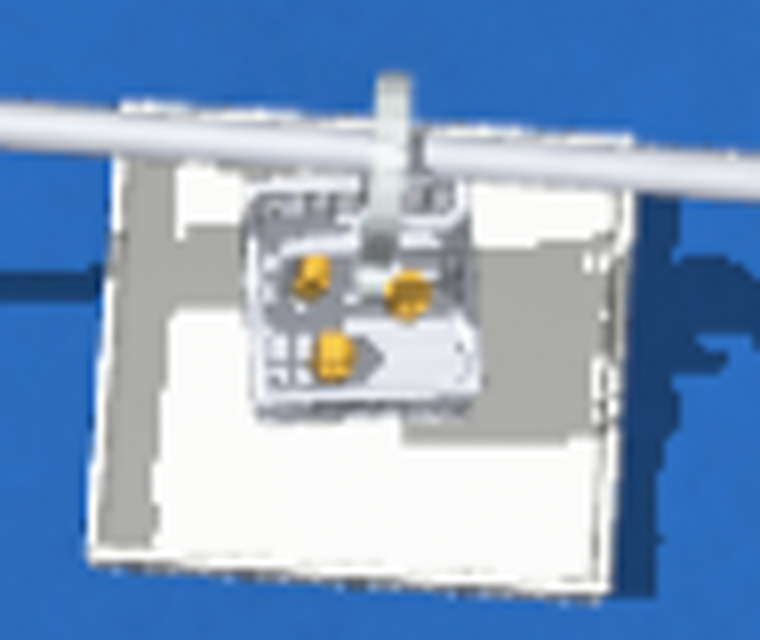

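View pics/w19.png

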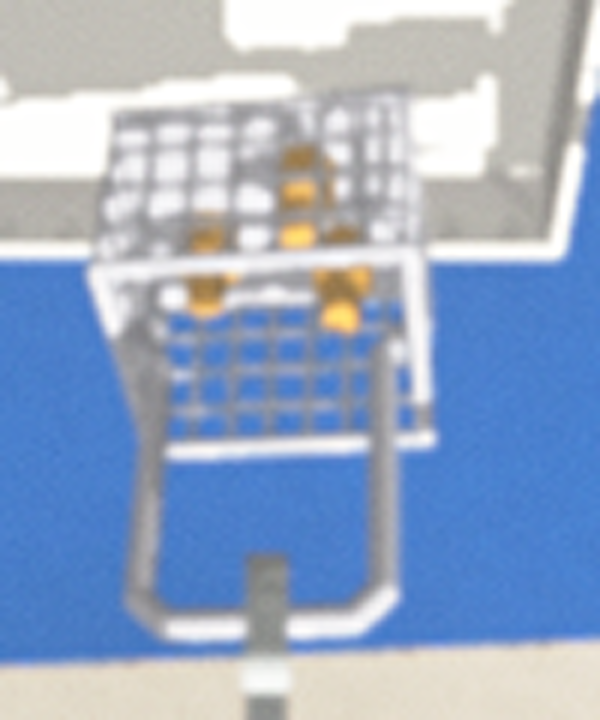

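```bash
python3 - <<'E'
from h import *
import pickle
t,_=pickle.load(open("top_18.pkl","rb"))
P=lambda U,V:(290+U/8,115+V/8)
b=onz(t,P(362,297),.133); cor=[onz(t,P(*p),.035) for p in[(122,102),(632,135),(607,597),(90,555)]]
tr=np.mean(cor,0); d=b-tr; e=np.array([.996,-.09]);f=np.array([.09,.996]); print(b,tr,d[:2]@e,d[:2]@f)
E
python3 -c "
from workcell import env
print(env.hand_in())"
```

```text
[ 0.63976468 -0.03686961  0.133     ] [ 0.64117098 -0.04063507  0.035     ] -0.0017395618723347113 0.0036238326296398897
the job is handed in; nothing more can be done
None
```

The job is done and handed in at about 51 s of the 72 s allowed. The S-hook is on the crossbar with its gate shut, and the basket hangs from its lower curl over the tray.

**What I did**
- **Tilting the hand:** the moves have no tilt command, so I tilted the hand by repeatedly commanding poses beyond the arm's reach. This gave about 27° for the hook and 35° for the basket.
- **Hook:** I pinched it at the crown and pushed it down over the bar in small steps. The gate snapped shut under the bar and the force fell back to the hook's weight alone. I then let go and saw the hook hanging free.
- **Basket:** I took it by both bail legs, brought the wire in over the tip, lowered it into the curl, released it and backed off.

**Last checks**
- The basket's middle is about 2 mm across and 4 mm along the bar from the tray's centre.
- The basket looks upright and is clear above the tray. From the geometry its underside is about 85 to 90 mm up.
- Six successive wrist pictures showed only camera noise, so nothing was swinging.
- In the last close-up the gate is shut.
- The tray's measured centre is unchanged. By eye, the jar and bottle have not moved; the flow cell was hidden under the arm in the last overhead picture, and I did not measure it.
- The highest load I read on the frame was about 9 N, while seating the basket. Forces were only read at the end of each call, so brief peaks could be higher.

**What failed or disagreed**
- The first hook grasp closed on nothing. In the pictures the fingertips sit about 20 mm behind the reported tool point, and I corrected for that afterwards.
- The scene camera showed a steady offset of about 1 pixel (roughly 4 mm) for both the bail wire and the hook tip.
- Some first measurements disagreed by several millimetres and were redone. The bar height came out as 313 mm, then 317 mm. The bail's position first differed by 8 mm between the two cameras and agreed to within about 3 mm on re-measuring.

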